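Load the spacer spindle of a vacuum drying bell

ROBOT

A 6-joint arm with a two-finger parallel gripper is mounted at the origin on the work surface. World frame = base frame: x ahead of the robot, y to its left, z up, the work surface at z = 0. Lengths are in mm, angles in rad, forces in N, time in s.
With the tool pointing down it reaches from about 350 to 950 mm from the base axis. Payload 17.4 kg.
Tool frame: the origin (TCP) lies on the centre line of the jaws, within the pads' length; the fingertips stand 11 mm ahead of it and the grasp point (between the pads) lies 8 mm behind it; z points along the fingers, x is the direction in which the jaws open and shut, and the axes are right-handed (so a half turn about z gives the same grasp; the last joint's range is limited). The gripper opens to 93 mm and grips with 3 to 60 N. Pads are 15 mm wide; open, the fingers measure 128 mm over their backs; the gripper's body (75 mm by 188 mm) begins 65 mm behind the grasp point.
Start: joints at [-1.361, 0.116, 1.442, -0, 1.584, -0.038], TCP at [165.549, -654.39, 229.646] pointing down, gripper open.
Joint ranges: [-2.83, 2.83], [-0.83, 2.19], [0.07, 2.5], [-1.14, 4.28], [0.01, 3], [-2.97, 2.97]. Speed limits (rad/s): [1.89, 1.89, 2.22, 3.14, 3.14, 3.14].

INTERFACE

Orientations are given as a unit quaternion [x, y, z, w].
In Python, from plant import readout, viewer, manip gives the robot as it stands. The module is installed in compiled form; this text tells all that it offers.
- The arm moves only by the tool servo_tool, never from a script. Its argument "increments" is a list of rows, each an object with "linear": the shift along the tool's x, y, z in cm, a list of three; "rotation": the turn, a rotation vector about the tool's x, y, z in degrees, a list of three; "jaw": the gripper command: -1 is fully open, 1 is shut, values between are in proportion. In form: [{"linear": [tx, ty, tz], "rotation": [ax, ay, az], "jaw": jaw}, ...]. A call has 1 to 10 rows; each row is the pose to reach, as a shift and turn from the pose commanded when the call began, along the tool's axes at that moment; what a row does not reach only later rows make up. A row lasts 1/8 s, in which the tool goes at most 62.5 mm and 10.7 degrees, less where a joint would pass 70% of its speed; a pose out of reach is approached as far as the arm can. A call with a gripper value outside its range is refused whole. The fingers move at their own pace and stop on an object; "newtons" is the grip in N (left out, the last holds). Time passes only in rows, so rows that repeat a pose let the fingers close. It gives the time, the measured TCP pose, the force and the opening at its end, in the units of the state.
- readout.get_obs(): the state, without advancing time (a new reading comes with each control period).
- viewer.get_image(name): name is "scene" or "top" or "wrist"; returns the picture (420x560x3 uint8, red, green, blue); there is no depth.
- viewer.calibration(name): a dict with "mtx" (3x3 intrinsics, pixels), "dist_coeffs" ([k1, k2, p1, p2, k3] as OpenCV has them; the pictures are not rectified), "eye" and "attitude" of the camera in the world. Camera axes: x right, y down, z forward; pixel columns grow to the right and rows downward; lengths in mm; the calibration is good to about 2 mm. A picture is of the moment at which its call begins: read the wrist's pose just before it. calibration takes no time and is no camera call; for the wrist camera it gives the pose at the moment of the call.
- manip.close_job(): hands the job in, once; it reports no verdict.
The state is a dict: "time_s": time; "q": joint angles; "dq": joint speeds; "joint_torque": joint torques, N m; "tool_pos": TCP position; "eef_rot": TCP orientation; "force": force on the tool from outside, world axes, zero at the start; "wrist_torque": the same for the moment, N m; "grip_width": finger opening in mm.
Only numpy, scipy, OpenCV 4.12 (cv2) and the standard library are available. Lean on these libraries where they do the work, as an engineer would, in place of code of your own. Each camera call takes 0.05 s, during which the arm holds its last target. There are 200 camera calls.

TASK

The drying bell is still under vacuum: turn its red vent tap fully open before you lift the bell off its base, and stand the bell upright on the cork mat. Thread every spacer ring lying on the bench onto the base's spindle, flat and in order of size, widest at the bottom and narrowest on top. Then put the bell back square on its base over the loaded spindle and turn the vent tap fully shut, without tipping the bell or disturbing the jar, dishes and marker.

Things in the scene. Friction and masses are not known exactly. Their poses are not given: they have to be found in the camera images.
- bell_rim (a point): Centre of the open underside of the drying bell: a clear round drum with a closed top, 168 mm across outside, 156 mm inside, 88 mm high outside and 80 mm inside, 0.62 kg. z up along its axis, x towards the vent tap. Loose: it only rests on the base and is lifted straight up by its centre post. Held 6 mm or more off-centre it will not drop over the base's step.
- bell_grip (a point): Centre of the black round post in the middle of the bell's top, by which the bell is lifted: 26 mm across, 30 mm tall, this point 103 mm above bell_rim and 15 mm above the top disc. The vent tap stands 58 mm from it along the bell's x, a 12 mm high gauge 60 mm from it along -x; the y sides are free.
- tap_grip (a point): Centre of the red bar handle of the vent tap on the bell's top, 58 mm from the bell's axis. The bar is 38 mm long (along this point's x), 10 mm thick (along y), 22 mm high, its underside 13 mm above the top disc; it turns about the vertical through this point.
- vent_tap (a joint): Angle of the vent tap in rad: 0 is shut (bar pointing to the bell's centre post), stop at 1.57 is fully open (bar crosswise). It grows anticlockwise seen from above and stays where it is left (friction 0.03 N m; the bell stays put while it is turned). It starts shut or nearly so.
- seat (a point): Centre of the top of the fixed base's metal flange, on which the bell's rim rests: flange 190 mm across, 10 mm high above the bench. On it stands a locating step 146 mm across and 6 mm high with a chamfered edge, which goes inside the bell.
- spindle_foot (a point): Foot of the vertical steel spindle, at the centre of the top of the base's step, 16 mm above the bench. Spindle 11 mm across, 62 mm tall, the last 9 mm tapering to 4 mm.
- spindle_tip (a point): Top of the spindle, 78 mm above the bench.
- mat_top (a point): Centre of the top of the fixed round cork mat, 190 mm across, 4 mm thick, the parking place for the bell.
- jar: Bystander: small jar with a blue cap, 56 mm across, 85 mm tall, origin under its centre.
- dishes: Bystander: stack of three square clear dishes, 90 by 90 mm, 45 mm high, origin under its centre.
- marker: Bystander: grey marker pen with a blue cap, 125 mm long (along its y), 12 mm thick, origin under its centre.
- ring60_mid (a point): Centre (half-way up) of the blue spacer ring, 60 mm across outside, bore 15 mm, 13 mm high, about 62 g, z along its axis. It starts flat on the bench; it may be absent.
- ring52_mid (a point): Centre (half-way up) of the white spacer ring, 52 mm across outside, bore 15 mm, 13 mm high, about 56 g, z along its axis. It starts flat on the bench; it may be absent.
- ring44_mid (a point): Centre (half-way up) of the orange spacer ring, 44 mm across outside, bore 15 mm, 13 mm high, about 51 g, z along its axis. It starts flat on the bench; it may be absent.
- ring36_mid (a point): Centre (half-way up) of the green spacer ring, 36 mm across outside, bore 15 mm, 13 mm high, about 45 g, z along its axis. It starts flat on the bench; it may be absent.
- ring28_mid (a point): Centre (half-way up) of the brass-yellow spacer ring, 28 mm across outside, bore 15 mm, 13 mm high, about 40 g, z along its axis. It starts flat on the bench; it may be absent.
Not all that is in view belongs to the job. Leave any yellow look-alike of the part that bears seat alone.

How it is judged:
By the outcome, as a careful person would: the job done as asked, in the order asked, and still so for the second after the job is handed in, with the robot touching nothing.
Of ring60, ring52, ring44, ring36, ring28 only 3 to 4 are there at a start; the rules pass over those that are not, and their reading is None.
At some moment in a run one of ring60, ring52, ring44, ring36, ring28 may be knocked a few centimetres aside while the robot is not near it.
It also fails if it takes over 210 s, if anything falls off the work surface, if the arm or the gripper's body presses on something with over 40 N, if the wrist force passes 120 N, or if a joint passes its speed limit or range.

## Working session

There is one attempt and no reset: what is moved stays moved. The work goes in short steps, Python scripts to look and compute and a tool call to move; the robot and the scene stay as the last step left them, time stands still between calls to the robot, and variables do not carry over. Pictures are saved under pics/ and viewed, about 12 in all and at most 16, crops included, and the job is handed in when it is done.

Besides the shell and the picture viewer there is one more tool, called after ">>>" as name(argument=value, ...) on one line, values as JSON. servo_tool: Moves the arm, as the interface text tells. Its arguments: {"type":"object","properties":{"increments":{"type":"array"},"newtons":{"type":"number"}},"required":["increments"]}

```bash
mkdir -p pics
cat > h.py <<'E'
import numpy as np, cv2
from plant import readout, viewer, manip
from scipy.spatial.transform import Rotation as R
def cal(n):
    c=viewer.calibration(n); K=np.array(c["mtx"],float); d=np.array(c["dist_coeffs"],float); a=np.array(c["attitude"],float)
    M=R.from_quat(a).as_matrix() if a.size==4 else a.reshape(3,3)
    return K,d,np.array(c["eye"],float),M
def shot(n,f):
    c=cal(n); im=viewer.get_image(n); cv2.imwrite("pics/"+f,im[:,:,::-1]); return im,c
def ray(c,px):
    K,d,e,M=c; u=cv2.undistortPoints(np.array(px,float).reshape(-1,1,2),K,d).reshape(-1,2)
    return np.c_[u,np.ones(len(u))]@M.T
def onz(c,px,z):
    r=ray(c,px); return c[2]+r*((z-c[2][2])/r[:,2])[:,None]
def proj(c,P):
    K,d,e,M=c; return cv2.projectPoints((np.atleast_2d(P)-e)@M,np.zeros(3),np.zeros(3),K,d)[0].reshape(-1,2)
E
python3 - <<'E'
from h import *
print(viewer.calibration("top"))
a,c=shot("top","top0.png"); b,c2=shot("scene","sc0.png")
print(c[2:],c2[2:],readout.get_obs())
E
```

```text
{'mtx': array([[398.68155099,   0.        , 281.53907134],
       [  0.        , 398.68155099, 210.26572408],
       [  0.        ,   0.        ,   1.        ]]), 'dist_coeffs': array([-0.06189079,  0.        ,  0.        ,  0.        ,  0.        ]), 'eye': array([ 410.47006483,   61.37354872, 1046.02529859]), 'attitude': array([-0.70221718,  0.70713912, -0.06324046,  0.0533473 ])}
(array([ 410.47006483,   61.37354872, 1046.02529859]), array([[-0.00809018, -0.98638307,  0.164265  ],
       [-0.9998779 ,  0.00578334, -0.01451682],
       [ 0.01336914, -0.16436239, -0.98630942]])) (array([939.91252813, 637.85974398, 991.99142762]), array([[-0.82196373,  0.45116179, -0.34760419],
       [ 0.5693731 ,  0.63616177, -0.52068462],
       [-0.0137805 , -0.62590034, -0.77978129]])) {'time_s': 0.1, 'q': array([-1.36079206e+00,  1.16432464e-01,  1.44220564e+00, -1.94335316e-05,
        1.58402024e+00, -3.78098076e-02]), 'dq': array([-0.00044864, -0.00216922, -0.000967  ,  0.00070079, -0.00016055,
        0.00037032]), 'joint_torque': array([ 2.01498573e-03, -7.22896028e+01, -6.23867154e+01,  7.81129743e-02,
        2.28435954e-02, -6.12847339e-05]), 'tool_pos': array([ 165.5091542 , -654.20665334,  228.97829212]), 'eef_rot': array([ 7.89076931e-01, -6.14294158e-01, -4.14039381e-04, -3.35550286e-04]), 'force': array([0.6679625 , 0.02952361, 0.42792467]), 'wrist_torque': array([-0.00374686,  0.00579769,  0.06493587]), 'grip_width': 93.09138363253173}
```

View pics/top0.png

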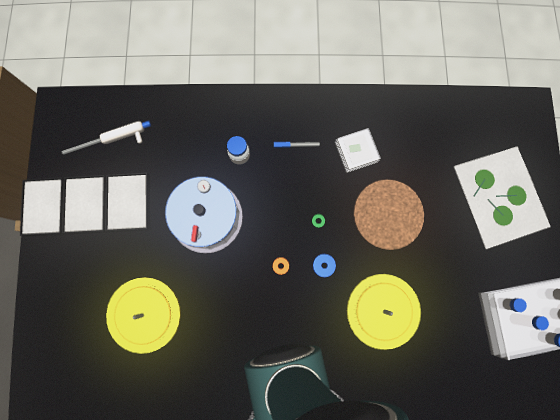

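View pics/sc0.png

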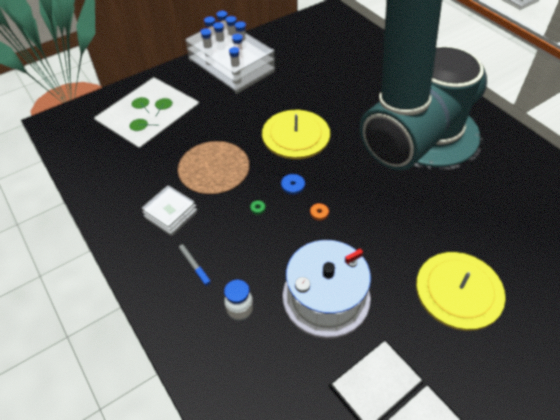

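The top view shows the bell at (201,212) with the post at (199,210) and the red tap at (195,233). Rings: green (318,221), orange (281,266), blue (324,265). The cork mat is at (389,214), and the yellow bases are decoys. Next I'll measure these by colour.

```bash
cat >> h.py <<'E'
HS={"red":((0,150,90),(6,255,255)),"blue":((100,120,120),(118,255,255)),"orange":((7,150,150),(18,255,255)),"green":((55,120,80),(80,255,255)),"cork":((5,60,80),(20,170,255)),"belltop":((100,20,150),(118,90,255)),"yellow":((24,100,120),(34,255,255)),"brass":((15,90,90),(27,255,255)),"white":((0,0,170),(179,25,255))}
def blobs(im,col,amin=25):
    h=cv2.cvtColor(cv2.GaussianBlur(im,(3,3),0),cv2.COLOR_RGB2HSV); m=cv2.inRange(h,np.array(HS[col][0]),np.array(HS[col][1]))
    o=[]
    for k in cv2.findContours(m,cv2.RETR_EXTERNAL,cv2.CHAIN_APPROX_NONE)[0]:
        if cv2.contourArea(k)>amin: o.append((cv2.contourArea(k),k.reshape(-1,2).astype(float)))
    return sorted(o,key=lambda t:-t[0])
def circ(P):
    A=np.c_[2*P[:,:2],np.ones(len(P))]; s=np.linalg.lstsq(A,(P[:,:2]**2).sum(1),rcond=None)[0]
    return s[0],s[1],2*np.sqrt(s[2]+s[0]**2+s[1]**2)
E
python3 - <<'E'
from h import *
for n,f in(("top","top0.png"),("scene","sc0.png")):
    im=cv2.imread("pics/"+f)[:,:,::-1].copy(); c=cal(n); print(n)
    for col,z in(("red",122),("blue",13),("orange",13),("green",13),("cork",4),("belltop",98),("brass",13),("white",13)):
        for a,k in blobs(im,col)[:7]:
            P=onz(c,k,z); print(col,a,k.mean(0).round(),np.round(circ(P),1),(cv2.minAreaRect(P[:,:2].astype(np.float32))))
im=cv2.imread("pics/top0.png"); cv2.imwrite("pics/crop0.png",np.vstack([cv2.resize(im[165:260,150:270],None,fx=6,fy=6,interpolation=2)]))
E
```

```text
top
blue 396.0 [324. 265.] [438.8 -62.1  57.8] ((439.012939453125, -62.14897155761719), (57.06245803833008, 56.33063888549805), 89.41345977783203)
blue 269.0 [236. 145.] [762.3 167.3  51.3] ((762.1967163085938, 167.87933349609375), (51.095680236816406, 48.7365608215332), 0.5007725358009338)
blue 115.5 [519. 305.] [ 328.1 -573.3   32.5] ((327.7733154296875, -572.9817504882812), (33.493675231933594, 30.872095108032227), 88.33529663085938)
blue 111.5 [541. 323.] [ 280.2 -631.2   32. ] ((279.9171447753906, -631.1859130859375), (30.73060417175293, 31.2645206451416), 84.84767150878906)
blue 60.0 [282. 144.] [764.4  44.8  29.9] ((764.3512573242188, 44.77865219116211), (40.65776062011719, 11.332910537719727), 89.80296325683594)
blue 27.5 [146. 124.] [825.3 416.5  17.3] ((825.28857421875, 416.2532958984375), (14.93368911743164, 19.066679000854492), 18.955081939697266)
orange 192.0 [280. 266.] [438.4  50.1  40.1] ((437.3669738769531, 50.008201599121094), (38.59883117675781, 40.84153747558594), 89.57137298583984)
green 113.0 [318. 220.] [555.2 -49.1  31.8] ((554.8215942382812, -49.1684112548828
[... 4828 characters left out ...]
6] ((603.146728515625, 453.2352294921875), (141.85755920410156, 101.8216781616211), 2.9867308139801025)
white 3389.0 [146. 111.] [ 623.7 -547.9  246.6] ((623.4005126953125, -548.46826171875), (238.29644775390625, 198.18673706054688), 17.34818458557129)
white 1979.0 [228.  54.] [ 291.8 -647.8  226. ] ((275.4330749511719, -656.940185546875), (216.8572540283203, 312.5809020996094), 8.530067443847656)
white 1240.5 [169. 209.] [ 738.7 -173.8  114.3] ((737.8095703125, -172.83279418945312), (101.02705383300781, 109.05693054199219), 18.74655532836914)
white 1232.0 [522.  11.] [-738.3 -251.9  223.8] ((-712.0125122070312, -217.05838012695312), (231.74330139160156, 295.7738342285156), 55.2752685546875)
```

View pics/crop0.png

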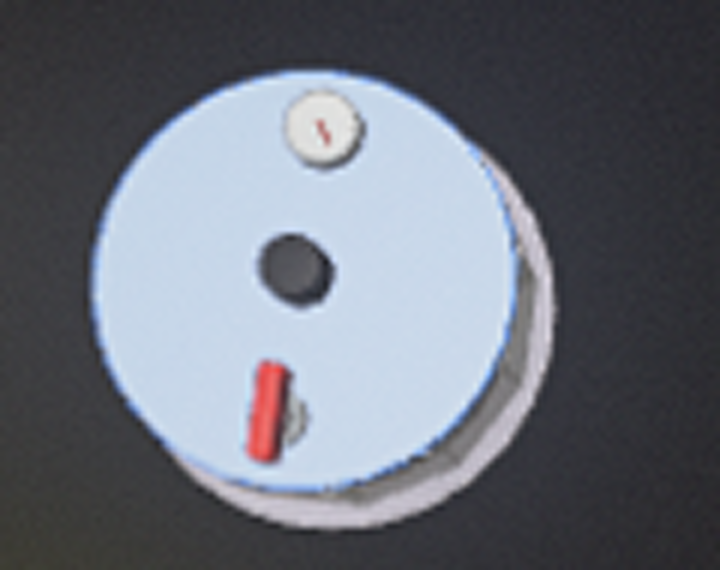

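```bash
cat >> h.py <<'E'
def go(x,y,z,yaw):
    """increment in tool axes (cm, deg) from measured pose to tool down at x,y,z with tool x at world yaw deg"""
    o=readout.get_obs(); r=R.from_quat(o["eef_rot"]); cy,sy=np.cos(np.radians(yaw)),np.sin(np.radians(yaw))
    best=None
    for s in(1,-1):
        t=R.from_matrix(np.array([[s*cy,s*sy,0],[s*sy,-s*cy,0],[0,0,-1]])); v=(r.inv()*t).as_rotvec(degrees=True)
        print("rot",v.round(2), end=" ")
    print("lin",(r.inv().apply(np.array([x,y,z])-o["tool_pos"])/10).round(2),"q6",o["q"][5].round(2),"t",o["time_s"])
E
python3 - <<'E'
from h import *
ct=cal("top")
cr=lambda x,y:(x/6+150-.4,y/6+165-.4)
g=onz(ct,[cr(322,126)],110)[0]; post=onz(ct,[cr(290,266)],128)[0]
t=onz(ct,[cr(268,412),cr(274,368),cr(260,455)],133)
print("gauge",g,"post",post,"tap",t)
cs=cal("scene"); im=cv2.imread("pics/sc0.png")[:,:,::-1].copy()
a,k=blobs(im,"red")[0]; print("tap scene",onz(cs,[k.mean(0)],124))
v=post-g; print(np.degrees(np.arctan2(v[1],v[0])),np.hypot(*v[:2])); v=t[0]-g; print(np.degrees(np.arctan2(v[1],v[0])),np.hypot(*v[:2])); v=t[1]-t[2]; print(np.degrees(np.arctan2(v[1],v[0])))
go(t[0][0],t[0][1],260,-100)
E
```

```text
gauge [627.60468448 235.37942413 110.        ] post [567.66254124 243.12627939 128.        ] tap [[510.07012354 249.13720226 133.        ]
 [527.05498909 247.27482482 133.        ]
 [493.56698754 251.7746821  133.        ]]
tap scene [[504.75834887 250.68924978 124.        ]]
172.6359764432731 60.44066762090778
173.32373540841806 118.33701650315876
-7.653119787964126
rot [1.00e-02 6.00e-02 2.42e+01] rot [-8.000e-02  2.000e-02 -1.558e+02] lin [-79.13 -55.56  -3.02] q6 -0.04 t 0.1
```

>>> servo_tool(increments=[{"linear": [-79.2,-55.6,-3.0],"rotation": [0,0,21.2],"jaw": 0.0},{"linear": [-79.2,-55.6,-3.0],"rotation": [0,0,21.2],"jaw": 0.0},{"linear": [-79.2,-55.6,-3.0],"rotation": [0,0,21.2],"jaw": 0.0},{"linear": [-79.2,-55.6,-3.0],"rotation": [0,0,21.2],"jaw": 0.0},{"linear": [-79.2,-55.6,-3.0],"rotation": [0,0,21.2],"jaw": 0.0},{"linear": [-79.2,-55.6,-3.0],"rotation": [0,0,21.2],"jaw": 0.0},{"linear": [-79.2,-55.6,-3.0],"rotation": [0,0,21.2],"jaw": 0.0},{"linear": [-79.2,-55.6,-3.0],"rotation": [0,0,21.2],"jaw": 0.0},{"linear": [-79.2,-55.6,-3.0],"rotation": [0,0,21.2],"jaw": 0.0},{"linear": [-79.2,-55.6,-3.0],"rotation": [0,0,21.2],"jaw": 0.0}])

```text
time_s: 1.35
tool_pos: [388.2, -68.7, 249.1]
eef_rot: [-0.663, 0.749, -0.0, 0.0]
force: [0.7, -1.0, -0.3]
grip_width: 46.5
```

Run:
```python
from h import *
go(510.4,250.4,260,-97)
```

```text
rot [-0.04 -0.01 -0.01] rot [-1.0000e-02  6.0000e-02  1.7999e+02] lin [-33.16  -8.23  -1.09] q6 1.45 t 1.35
```

>>> servo_tool(increments=[{"linear": [-33.2,-8.2,-1.1],"rotation": [0,0,0],"jaw": 0.0},{"linear": [-33.2,-8.2,-1.1],"rotation": [0,0,0],"jaw": 0.0},{"linear": [-33.2,-8.2,-1.1],"rotation": [0,0,0],"jaw": 0.0},{"linear": [-33.2,-8.2,-1.1],"rotation": [0,0,0],"jaw": 0.0},{"linear": [-33.2,-8.2,-1.1],"rotation": [0,0,0],"jaw": 0.0},{"linear": [-33.2,-8.2,-1.1],"rotation": [0,0,0],"jaw": 0.0},{"linear": [-33.2,-8.2,-1.1],"rotation": [0,0,0],"jaw": 0.0},{"linear": [-33.2,-8.2,-1.1],"rotation": [0,0,0],"jaw": 0.0}])

```text
time_s: 2.35
tool_pos: [509.8, 248.3, 259.7]
eef_rot: [-0.663, 0.749, 0.0, -0.0]
force: [-0.0, 0.4, -0.2]
grip_width: 46.8
```

Run:
```python
from h import *
print(readout.get_obs()["dq"])
a,c=shot("wrist","w1.png"); print(c[2],c[3].round(2))
for col,z in(("red",133),("belltop",98)):
    for ar,k in blobs(a,col)[:2]:
        P=onz(c,k,z); print(col,ar,k.mean(0).round(),np.round(circ(P),1),(cv2.minAreaRect(P[:,:2].astype(np.float32))))
go(510.4,250.4,260,-97)
```

```text
[-0.01203489 -0.01334864  0.00667     0.00043803  0.00101223  0.00147748]
[580.65092938 239.75758822 414.91364771] [[-0.12 -0.96 -0.26]
 [-0.99  0.12  0.03]
 [ 0.    0.26 -0.97]]
red 240.5 [279. 203.] [509.8 251.7  25.3] ((510.62188720703125, 251.8986053466797), (7.030004501342773, 38.67994689941406), 82.99365997314453)
belltop 20064.0 [279. 144.] [570.7 243.7 163.5] ((567.2197875976562, 244.1419219970703), (169.3116455078125, 169.23374938964844), 89.34803771972656)
rot [ 0.   -0.01 -0.04] rot [-2.0000e-02 -1.0000e-02  1.7996e+02] lin [-0.24 -0.04 -0.  ] q6 2.1 t 2.4
```

View pics/w1.png

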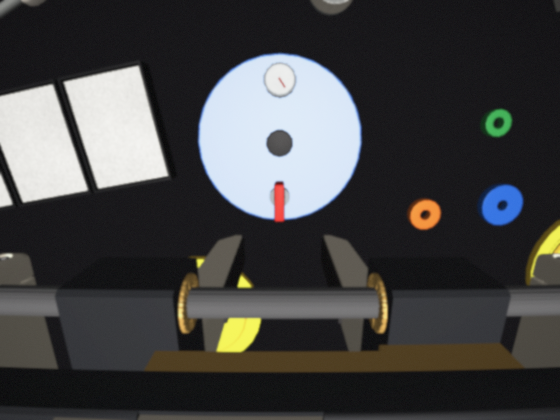

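Wrist view: the tap bar is at (279,203), giving (510,251). It points at the post, so it is shut. Bell centre is about (567.5,244). Going down on the bar.

>>> servo_tool(increments=[{"linear": [-0.3,0,6],"rotation": [0,0,0],"jaw": 0.35},{"linear": [-0.3,0,11],"rotation": [0,0,0],"jaw": 0.35},{"linear": [-0.3,0,14.2],"rotation": [0,0,0],"jaw": 0.35},{"linear": [-0.3,0,14.2],"rotation": [0,0,0],"jaw": 0.35},{"linear": [-0.3,0,14.2],"rotation": [0,0,0],"jaw": 1},{"linear": [-0.3,0,14.2],"rotation": [0,0,0],"jaw": 1},{"linear": [-0.3,0,14.2],"rotation": [0,0,0],"jaw": 1},{"linear": [-0.3,0,14.2],"rotation": [0,0,0],"jaw": 1}], newtons=12)

```text
time_s: 3.4
tool_pos: [510.9, 251.9, 119.6]
eef_rot: [-0.663, 0.749, -0.0, 0.001]
force: [-1.3, -2.6, 7.8]
grip_width: 9.8
```

Gripped at 9.8 mm. Turning anticlockwise.

>>> servo_tool(increments=[{"linear": [0,0,0],"rotation": [0,0,-10],"jaw": 1},{"linear": [0,0,0],"rotation": [0,0,-20],"jaw": 1},{"linear": [0,0,0],"rotation": [0,0,-30],"jaw": 1},{"linear": [0,0,0],"rotation": [0,0,-40],"jaw": 1},{"linear": [0,0,0],"rotation": [0,0,-50],"jaw": 1},{"linear": [0,0,0],"rotation": [0,0,-60],"jaw": 1},{"linear": [0,0,0],"rotation": [0,0,-70],"jaw": 1},{"linear": [0,0,0],"rotation": [0,0,-80],"jaw": 1},{"linear": [0,0,0],"rotation": [0,0,-90],"jaw": 1},{"linear": [0,0,0],"rotation": [0,0,-93],"jaw": 1}])

```text
time_s: 4.65
tool_pos: [510.3, 252.8, 119.6]
eef_rot: [0.999, -0.033, 0.0, -0.001]
force: [-5.6, 4.6, 8.1]
grip_width: 10.6
```

Run:
```python
from h import *
o=readout.get_obs(); print(o["tool_pos"],o["force"],o["wrist_torque"],o["grip_width"])
go(510.3,251,118,-7)
```

```text
[510.25300152 252.77054006 119.58430245] [-5.55420626  4.60275138  8.1237448 ] [ 0.68493012  0.88803538 -0.19120116] 10.599300322863229
rot [-0.12 -0.02  3.23] rot [ 3.0000e-02 -1.9000e-01 -1.7677e+02] lin [0.02 0.18 0.16] q6 0.48 t 4.65
```

>>> servo_tool(increments=[{"linear": [0,0,0],"rotation": [0,0,0],"jaw": 0.4},{"linear": [0,0,0],"rotation": [0,0,0],"jaw": 0.4},{"linear": [0,0,0],"rotation": [0,0,0],"jaw": 0.4},{"linear": [0,0,-5],"rotation": [0,0,0],"jaw": 0.4},{"linear": [0,0,-10],"rotation": [0,0,0],"jaw": 0.4},{"linear": [0,0,-14],"rotation": [0,0,0],"jaw": 0.4},{"linear": [0,0,-14],"rotation": [0,0,-20],"jaw": 0},{"linear": [0,0,-14],"rotation": [0,0,-20],"jaw": 0},{"linear": [0,0,-14],"rotation": [0,0,-20],"jaw": 0}])

```text
time_s: 5.78
tool_pos: [510.4, 251.7, 258.0]
eef_rot: [0.99, 0.139, -0.0, 0.0]
force: [-0.7, 0.3, 0.7]
grip_width: 46.4
```

Run:
```python
from h import *
o=readout.get_obs(); print(o["tool_pos"],o["force"])
a,c=shot("wrist","w2.png")
b,c2=shot("top","t2.png")
for n,a,c in(("w",a,c),("t",b,c2)):
  for col,z in(("red",133),("belltop",98)):
    for ar,k in blobs(a,col)[:2]:
        P=onz(c,k,z); print(n,col,ar,k.mean(0).round(),np.round(circ(P),1),(cv2.minAreaRect(P[:,:2].astype(np.float32))))
  # dark post inside the bell top
```

```text
[510.37389905 251.73206361 257.9785447 ] [-0.67658603  0.3357098   0.67250115]
w red 255.0 [282. 201.] [509.4 252.7  23.9] ((509.7475280761719, 252.62142944335938), (36.25396728515625, 8.643474578857422), 83.54499816894531)
w belltop 15180.0 [329. 213.] [563.3 250.4 149.7] ((563.7437133789062, 248.362060546875), (170.7745361328125, 162.96612548828125), 41.54228973388672)
t belltop 2013.5 [212. 207.] [578.4 215.  129.8] ((583.7076416015625, 206.88473510742188), (171.72889709472656, 97.89768981933594), 23.439912796020508)
```

View pics/w2.png

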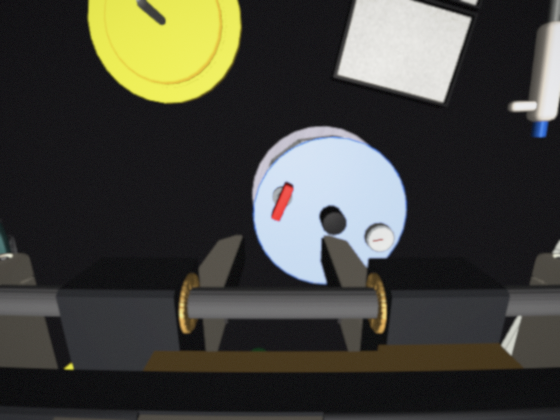

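Run:
```python
from h import *
# attitude of w1: tool rotated to yaw -97 at that time
o=readout.get_obs(); r=R.from_quat(o["eef_rot"]).as_matrix(); K,d,e,M=cal("wrist")
E=r.T@M; y=np.radians(-97.04); r1=np.array([[np.cos(y),np.sin(y),0],[np.sin(y),-np.cos(y),0],[0,0,-1]])
c1=(K,d,np.array([580.65,239.76,414.91]),r1@E)
cw=cal("wrist")
for f,c in(("w1.png",c1),("w2.png",cw)):
    im=cv2.imread("pics/"+f); g=cv2.cvtColor(cv2.GaussianBlur(im,(3,3),0),cv2.COLOR_BGR2GRAY); m=(g<85).astype(np.uint8)
    n,l,s,ce=cv2.connectedComponentsWithStats(m)
    for i in range(1,n):
        if 150<s[i,4]<900 and 250<ce[i][0]<360 and 110<ce[i][1]<240: print(f,s[i],ce[i],onz(c,[ce[i]],127))
go(567.6,243.8,230,83)
```

```text
w1.png [268 134  23  21 222] [277.84234234 146.62162162] [[563.78994953 246.23430947 127.        ]]
w2.png [320 206  25  28 523] [332.10133843 219.70745698] [[564.57785408 246.86418925 127.        ]]
rot [-0.000e+00  1.000e-02 -6.724e+01] rot [1.0000e-02 0.0000e+00 1.1276e+02] lin [5.29 2.32 2.79] q6 0.14 t 5.875
```

>>> servo_tool(increments=[{"linear": [5.3,2.3,0.8],"rotation": [0,0,-67.2],"jaw": 0},{"linear": [5.3,2.3,0.8],"rotation": [0,0,-67.2],"jaw": 0},{"linear": [5.3,2.3,0.8],"rotation": [0,0,-67.2],"jaw": 0},{"linear": [5.3,2.3,0.8],"rotation": [0,0,-67.2],"jaw": 0},{"linear": [5.3,2.3,0.8],"rotation": [0,0,-67.2],"jaw": 0},{"linear": [5.3,2.3,0.8],"rotation": [0,0,-67.2],"jaw": 0},{"linear": [5.3,2.3,0.8],"rotation": [0,0,-67.2],"jaw": 0},{"linear": [5.3,2.3,0.8],"rotation": [0,0,-67.2],"jaw": 0},{"linear": [5.3,2.3,0.8],"rotation": [0,0,-67.2],"jaw": 0}])

```text
time_s: 7.0
tool_pos: [567.6, 244.3, 249.9]
eef_rot: [0.749, 0.663, -0.0, -0.0]
force: [0.9, -0.1, -0.4]
grip_width: 46.5
```

Run:
```python
from h import *
a,c=shot("wrist","w3.png"); print(readout.get_obs()["tool_pos"])
for x,y,z in((567.5,244,128),(567.5,244,98)):
    th=np.linspace(0,6.28,60); rr=13 if z==128 else 84
    p=proj(c,np.c_[x+rr*np.cos(th),y+rr*np.sin(th),0*th+z]); cv2.polylines(a,[p.astype(np.int32)],True,(0,200,0),1)
cv2.imwrite("pics/w3o.png",a[:,:,::-1])
go(567.5,244,105,83)
```

```text
[567.63116791 244.30611186 249.92545049]
rot [-0.01  0.    0.08] rot [-1.0000e-02 -1.0000e-02 -1.7992e+02] lin [-3.000e-02 -1.000e-02  1.449e+01] q6 -1.08 t 7.05
```

View pics/w3o.png

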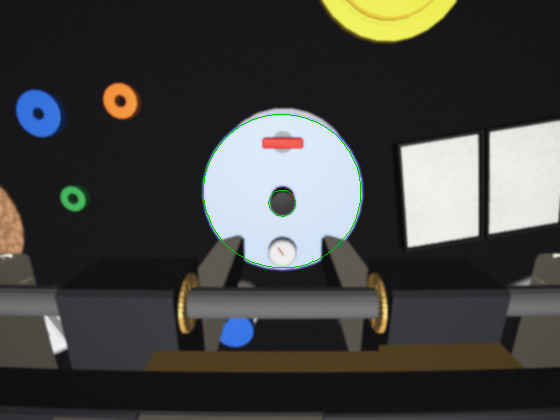

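Tap reads crosswise (open), and the projected bell and post circles fit at (567.5,244). Going down on the post; TCP at 114 keeps the tips clear of the disc.

>>> servo_tool(increments=[{"linear": [0,0,6],"rotation": [0,0,0],"jaw": 0},{"linear": [0,0,11],"rotation": [0,0,0],"jaw": 0},{"linear": [0,0,13.6],"rotation": [0,0,0],"jaw": 0},{"linear": [0,0,13.6],"rotation": [0,0,0],"jaw": 0},{"linear": [0,0,13.6],"rotation": [0,0,0],"jaw": 1},{"linear": [0,0,13.6],"rotation": [0,0,0],"jaw": 1},{"linear": [0,0,13.6],"rotation": [0,0,0],"jaw": 1},{"linear": [0,0,13.6],"rotation": [0,0,0],"jaw": 1}], newtons=40)

```text
time_s: 8.05
tool_pos: [567.8, 244.4, 114.6]
eef_rot: [0.748, 0.664, 0.0, 0.0]
force: [-0.9, -0.8, 4.9]
grip_width: 25.5
```

Run:
```python
from h import *
o=readout.get_obs(); print(o["tool_pos"],o["force"],o["wrist_torque"],o["grip_width"])
```

```text
[567.82310368 244.35944303 114.62299142] [-0.8849884  -0.80476347  4.9148742 ] [-0.15808036 -0.08353149 -0.04037688] 25.457981838450713
```

>>> servo_tool(increments=[{"linear": [0,0,-0.5],"rotation": [0,0,0],"jaw": 1},{"linear": [0,0,-1.5],"rotation": [0,0,0],"jaw": 1},{"linear": [0,0,-3.5],"rotation": [0,0,0],"jaw": 1},{"linear": [0,0,-6],"rotation": [0,0,0],"jaw": 1},{"linear": [0,0,-8.5],"rotation": [0,0,0],"jaw": 1},{"linear": [0,0,-10.5],"rotation": [0,0,0],"jaw": 1},{"linear": [0,0,-11.5],"rotation": [0,0,0],"jaw": 1},{"linear": [0,0,-11.5],"rotation": [0,0,0],"jaw": 1}])

```text
time_s: 9.05
tool_pos: [567.8, 244.4, 229.5]
eef_rot: [0.748, 0.664, 0.0, 0.0]
force: [0.2, -0.9, -6.8]
grip_width: 25.0
```

Run:
```python
from h import *
o=readout.get_obs(); print(o["tool_pos"],o["force"],o["wrist_torque"],o["grip_width"])
go(573,-240.7,230,83)
```

```text
[567.75407466 244.3652363  229.50185155] [ 0.1531809  -0.91773359 -6.77755907] [ 0.00570676 -0.18268714  0.02743929] 25.00297760198534
rot [ 0.04 -0.02  0.2 ] rot [ 3.000e-02  6.000e-02 -1.798e+02] lin [-48.1    6.26  -0.06] q6 -1.09 t 9.05
```

Bell is lifted (about 6 N). Traversing to the mat.

>>> servo_tool(increments=[{"linear": [-1.5,0.2,0],"rotation": [0,0,0],"jaw": 1},{"linear": [-4.5,0.6,0],"rotation": [0,0,0],"jaw": 1},{"linear": [-9,1.2,0],"rotation": [0,0,0],"jaw": 1},{"linear": [-14,1.8,0],"rotation": [0,0,0],"jaw": 1},{"linear": [-19,2.5,0],"rotation": [0,0,0],"jaw": 1},{"linear": [-24,3.1,0],"rotation": [0,0,0],"jaw": 1},{"linear": [-29,3.8,0],"rotation": [0,0,0],"jaw": 1},{"linear": [-34,4.4,0],"rotation": [0,0,0],"jaw": 1},{"linear": [-39,5.1,0],"rotation": [0,0,0],"jaw": 1},{"linear": [-42,5.5,0],"rotation": [0,0,0],"jaw": 1}])

```text
time_s: 10.3
tool_pos: [571.5, -182.0, 227.9]
eef_rot: [0.748, 0.663, -0.001, -0.001]
force: [0.5, 1.2, -7.1]
grip_width: 25.3
```

Run:
```python
from h import *
o=readout.get_obs(); print(o["tool_pos"],o["force"],o["grip_width"])
go(573,-240.7,110.6,83)
```

```text
[ 571.47882355 -182.04753394  227.93978347] [ 0.5425108   1.1767748  -7.10358576] 25.264174507141778
rot [-0.09  0.01  0.1 ] rot [-1.000e-02 -1.400e-01 -1.799e+02] lin [-5.8   0.87 11.73] q6 -1.8 t 10.3
```

>>> servo_tool(increments=[{"linear": [-3.5,0.5,0],"rotation": [0,0,0],"jaw": 1},{"linear": [-5.5,0.7,1],"rotation": [0,0,0],"jaw": 1},{"linear": [-6.1,0.8,4],"rotation": [0,0,0],"jaw": 1},{"linear": [-6.1,0.8,7.5],"rotation": [0,0,0],"jaw": 1},{"linear": [-6.1,0.8,10],"rotation": [0,0,0],"jaw": 1},{"linear": [-6.1,0.8,11.3],"rotation": [0,0,0],"jaw": 1},{"linear": [-6.1,0.8,11.7],"rotation": [0,0,0],"jaw": 1},{"linear": [-6.1,0.8,12.0],"rotation": [0,0,0],"jaw": 1},{"linear": [-6.1,0.8,12.2],"rotation": [0,0,0],"jaw": 1},{"linear": [-6.1,0.8,12.2],"rotation": [0,0,0],"jaw": 1}])

```text
time_s: 11.55
tool_pos: [573.6, -240.9, 108.6]
eef_rot: [0.748, 0.664, 0.0, 0.001]
force: [-4.2, 2.5, 5.2]
grip_width: 25.1
```

Run:
```python
from h import *
o=readout.get_obs(); print(o["tool_pos"],o["force"],o["grip_width"])
```

```text
[ 573.57720494 -240.88017091  108.5707598 ] [-4.21445598  2.47521168  5.18491848] 25.12521071409766
```

>>> servo_tool(increments=[{"linear": [0,0,-0.1],"rotation": [0,0,0],"jaw": 0},{"linear": [0,0,-0.1],"rotation": [0,0,0],"jaw": 0},{"linear": [0,0,-0.1],"rotation": [0,0,0],"jaw": 0},{"linear": [0,0,-0.1],"rotation": [0,0,0],"jaw": 0},{"linear": [0,0,-4],"rotation": [0,0,0],"jaw": 0},{"linear": [0,0,-9],"rotation": [0,0,0],"jaw": 0},{"linear": [0,0,-14],"rotation": [0,0,0],"jaw": -1},{"linear": [0,0,-14],"rotation": [0,0,0],"jaw": -1}])

```text
time_s: 12.55
tool_pos: [574.2, -241.2, 251.6]
eef_rot: [0.748, 0.664, 0.001, 0.003]
force: [-0.1, 0.0, -0.6]
grip_width: 61.9
```

Run:
```python
from h import *
a,c=shot("top","t3.png"); b,c2=shot("scene","s3.png"); w,c3=shot("wrist","w4.png")
for n,a,c in(("t",a,c),("s",b,c2)):
  for col,z in(("blue",13),("orange",13),("green",13),("belltop",92)):
    for ar,k in blobs(a,col)[:2]:
        P=onz(c,k,z); print(n,col,ar,k.mean(0).round(),np.round(circ(P),1))
cv2.imwrite("pics/c3.png",cv2.resize(np.hstack([cv2.imread("pics/t3.png")[130:330,130:460],cv2.imread("pics/s3.png")[110:310,150:480]]),None,fx=1.2,fy=1.2))
go(438.5,-62,150,0)
```

```text
t blue 397.0 [324. 265.] [438.8 -62.   57.9]
t blue 270.0 [236. 145.] [762.3 167.3  51.3]
t orange 192.0 [280. 266.] [438.4  50.3  40.1]
t green 115.0 [318. 220.] [555.3 -49.1  32.1]
t belltop 1751.5 [391. 210.] [ 569.8 -208.   121.8]
s blue 426.0 [236. 290.] [721.3 122.5  54.7]
s blue 325.0 [292. 183.] [437.9 -61.9  60.8]
s orange 181.0 [319. 210.] [437.2  50.4  42.4]
s green 144.5 [257. 206.] [554.2 -49.7  38.5]
s belltop 2376.5 [211. 143.] [ 577.6 -240.8  167.4]
rot [-8.00e-02  3.00e-02  8.32e+01] rot [-3.00e-02 -8.00e-02 -9.68e+01] lin [ 16.14 -15.46   9.6 ] q6 -1.89 t 12.7
```

View pics/c3.png

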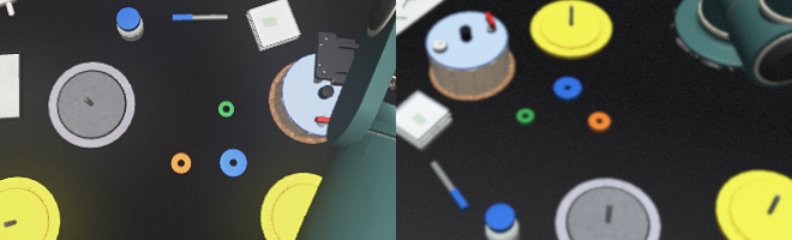

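Bell stands on the mat. The base is uncovered, and only blue, orange and green rings are on the bench. Measuring the base from the same pictures.

Run:
```python
from h import *
for n,f,p in(("top","t3.png",(568,244,10)),("scene","s3.png",(568,244,10))):
    c=cal(n); im=cv2.imread("pics/"+f); g=cv2.GaussianBlur(cv2.cvtColor(im,cv2.COLOR_BGR2GRAY),(3,3),0)
    q=proj(c,p)[0]; m=((g>100)*255).astype(np.uint8); 
    ks=cv2.findContours(m,cv2.RETR_EXTERNAL,cv2.CHAIN_APPROX_NONE)[0]
    for k in ks:
        if cv2.contourArea(k)>1500 and cv2.pointPolygonTest(k,(float(q[0]),float(q[1])),False)>=0:
            P=onz(c,k.reshape(-1,2),10); print(n,np.round(circ(P),1), cv2.minEnclosingCircle(P[:,:2].astype(np.float32)))
    r=proj(c,(568,244,78))[0]; print("tip guess px",r)
    cv2.imwrite(f"pics/sp_{n}.png",cv2.resize(im[int(q[1])-35:int(q[1])+35,int(q[0])-35:int(q[0])+35],None,fx=6,fy=6)); print(q.astype(int)-35)
cv2.imwrite("pics/sp.png",np.hstack([cv2.imread("pics/sp_top.png"),cv2.imread("pics/sp_scene.png")])[:, :800])
```

```text
top [567.8 245.  188.6] ((567.7722778320312, 244.8575439453125), 95.69778442382812)
tip guess px [201.50638848 212.20870902]
[171 181]
scene [566.7 245.2 191.5] ((566.438720703125, 245.3364715576172), 97.21658325195312)
tip guess px [326.97002648 279.34640022]
[290 260]
```

View pics/sp.png

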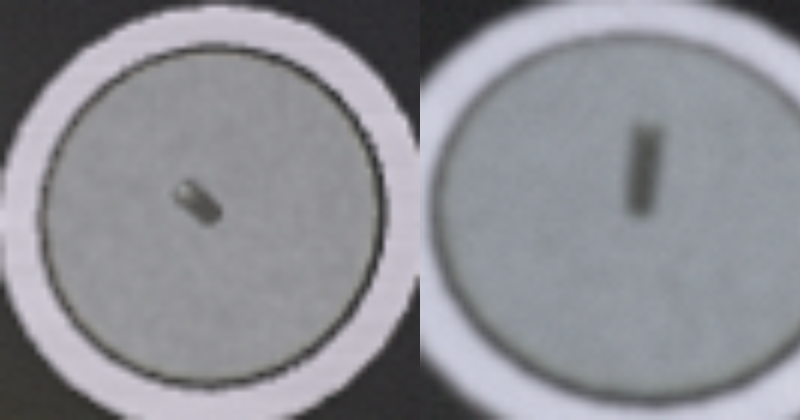

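>>> servo_tool(increments=[{"linear": [5,-5,0],"rotation": [0,0,-7],"jaw": -1},{"linear": [9,-9,0],"rotation": [0,0,-7],"jaw": -1},{"linear": [13,-12.5,3],"rotation": [0,0,-7],"jaw": -1},{"linear": [16.1,-15.5,8],"rotation": [0,0,-7],"jaw": -1},{"linear": [16.1,-15.5,13],"rotation": [0,0,-7],"jaw": -1},{"linear": [16.1,-15.5,15],"rotation": [0,0,-7],"jaw": -1},{"linear": [16.1,-15.5,15],"rotation": [0,0,-7],"jaw": -1}])

```text
time_s: 13.58
tool_pos: [438.0, -62.7, 96.2]
eef_rot: [0.706, 0.708, -0.001, -0.001]
force: [-0.3, -0.4, 0.5]
grip_width: 93.1
```

Run:
```python
from h import *
a,c=shot("wrist","w5.png"); print(readout.get_obs()["tool_pos"])
for col,z in(("blue",13),("orange",13),("green",13)):
    for ar,k in blobs(a,col)[:2]:
        P=onz(c,k,z); print(col,ar,k.mean(0).round(),np.round(circ(P),1),cv2.minAreaRect(P[:,:2].astype(np.float32))[:2])
go(438.8,-62,14,90)
```

```text
[438.78415035 -62.94255779  97.68748368]
blue 3690.5 [284. 213.] [437.3 -61.8  59. ] ((437.2153625488281, -61.6824951171875), (59.4562873840332, 59.191162109375))
orange 1868.5 [415. 214.] [436.9  50.2  42.6] ((437.02154541015625, 50.05400848388672), (43.255802154541016, 42.53764343261719))
green 874.5 [296. 332.] [554.5 -49.1  34.5] ((555.28759765625, -48.984214782714844), (31.513198852539062, 35.30576705932617))
rot [-0.02 -0.    0.17] rot [ 1.0000e-02 -4.0000e-02 -1.7983e+02] lin [0.09 0.01 8.37] q6 -1.77 t 13.625
```

View pics/w5.png

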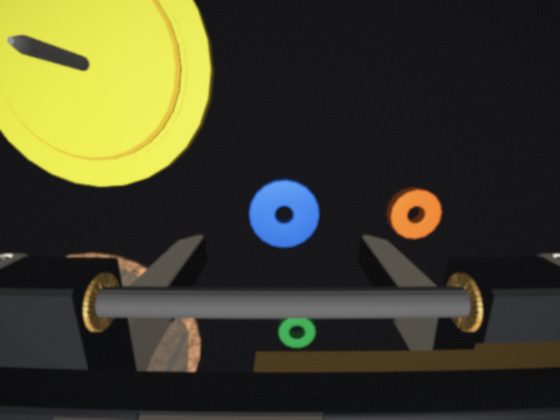

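Wrist view: blue (284,213), orange (415,214) and green (296,332), agreeing with the other views to about 1.5 mm. Gripping blue.

>>> servo_tool(increments=[{"linear": [0.1,-0.15,5],"rotation": [0,0,0],"jaw": -1},{"linear": [0.1,-0.15,8],"rotation": [0,0,0],"jaw": -1},{"linear": [0.1,-0.15,8.4],"rotation": [0,0,0],"jaw": -1},{"linear": [0.1,-0.15,8.4],"rotation": [0,0,0],"jaw": -1},{"linear": [0.1,-0.15,8.4],"rotation": [0,0,0],"jaw": 1},{"linear": [0.1,-0.15,8.4],"rotation": [0,0,0],"jaw": 1},{"linear": [0.1,-0.15,8.4],"rotation": [0,0,0],"jaw": 1},{"linear": [0.1,-0.15,8.4],"rotation": [0,0,0],"jaw": 1}], newtons=20)

```text
time_s: 14.62
tool_pos: [437.0, -61.5, 13.2]
eef_rot: [0.706, 0.708, 0.0, 0.0]
force: [0.1, 0.7, 3.6]
grip_width: 58.6
```

Run:
```python
from h import *
o=readout.get_obs(); print(o["tool_pos"],o["force"],o["grip_width"])
go(567.5,244.5,150,90)
```

```text
[436.957438   -61.54750553  13.22759487] [0.07235369 0.68102363 3.64843187] 58.642471480216074
rot [0.02 0.   0.2 ] rot [-0.000e+00  3.000e-02 -1.798e+02] lin [ 30.56  13.16 -13.67] q6 -1.77 t 14.625
```

>>> servo_tool(increments=[{"linear": [0,0,-3],"rotation": [0,0,0],"jaw": 1},{"linear": [2,1,-8],"rotation": [0,0,0],"jaw": 1},{"linear": [6,2.6,-12],"rotation": [0,0,0],"jaw": 1},{"linear": [11,4.8,-13.6],"rotation": [0,0,0],"jaw": 1},{"linear": [16,7,-13.6],"rotation": [0,0,0],"jaw": 1},{"linear": [21,9,-13.6],"rotation": [0,0,0],"jaw": 1},{"linear": [26,11.2,-13.6],"rotation": [0,0,0],"jaw": 1},{"linear": [29.5,12.7,-13.6],"rotation": [0,0,0],"jaw": 1},{"linear": [30.6,13.2,-13.6],"rotation": [0,0,0],"jaw": 1},{"linear": [30.6,13.2,-13.6],"rotation": [0,0,0],"jaw": 1}])

```text
time_s: 15.88
tool_pos: [567.7, 244.9, 148.6]
eef_rot: [0.706, 0.709, -0.0, -0.0]
force: [-0.1, -0.4, -1.1]
grip_width: 58.2
```

Run:
```python
from h import *
a,c=shot("wrist","w6.png"); o=readout.get_obs(); print(o["tool_pos"],o["grip_width"],o["force"])
p=o["tool_pos"]; print(proj(c,[(567.5,244.5,78),(567.5,244.5,16),(p[0],p[1],p[2]-13.2)]))
# flange ring via bright threshold
for col in("blue",):
    for ar,k in blobs(a,col)[:2]: print(ar,k.mean(0),np.round(circ(onz(c,k,p[2]-13.2)),1))
```

```text
[567.5521161  244.21539825 148.82280067] 58.44419096967431 [-0.73442595 -0.32803251 -0.92050469]
[[282.21252417 219.16136303]
 [282.3308879  200.74976012]
 [281.5687834  247.27067754]]
6900.0 [282.40070922 251.39716312] [570.8 244.7  60.3]
```

View pics/w6.png

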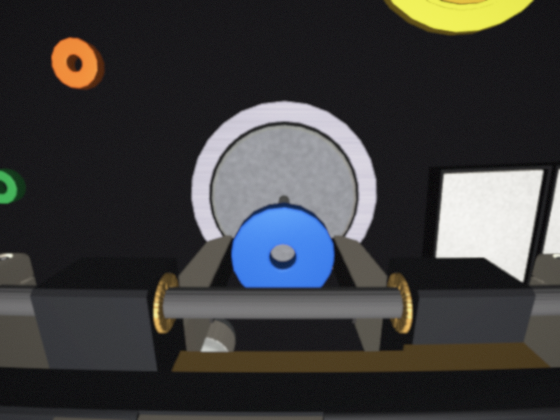

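Run:
```python
from h import *
a=cv2.imread("pics/w6.png"); c=cal("wrist"); o=readout.get_obs(); p=o["tool_pos"]; print(p)
g=cv2.GaussianBlur(cv2.cvtColor(a,cv2.COLOR_BGR2GRAY),(3,3),0); m=((g>100)*255).astype(np.uint8); m[240:]=0; m[:,400:]=0; m[:,:150]=0
k=max(cv2.findContours(m,cv2.RETR_EXTERNAL,cv2.CHAIN_APPROX_NONE)[0],key=cv2.contourArea).reshape(-1,2)
k=k[k[:,1]<195]; print("flange",np.round(circ(onz(c,k,10)),1))
hull=blobs(a[:,:,::-1].copy(),"blue")[0][1]
for z in(0,-13): print("ring",z,np.round(circ(onz(c,hull[(hull[:,1]<252)],p[2]+z)),1),np.round(circ(onz(c,hull,p[2]+z)),1))
# bore
sub=g.copy(); h=cv2.cvtColor(a,cv2.COLOR_BGR2HSV); b=(cv2.inRange(h,(100,120,60),(120,255,255))==0).astype(np.uint8)
n,l,s,ce=cv2.connectedComponentsWithStats(b)
for i in range(1,n):
    if 100<s[i,4]<2000 and abs(ce[i][0]-282)<20 and abs(ce[i][1]-255)<15: print("bore",s[i],ce[i],onz(c,[ce[i]],p[2]-0.2),onz(c,[ce[i]],p[2]-6))
```

```text
[567.5521161  244.21539825 148.82280067]
flange [566.5 245.1 189.6]
ring 0 [567.3 244.1  58.4] [565.  244.1  55.6]
ring -13 [573.2 244.1  63.3] [570.7 244.1  60.3]
bore [271 244  24  18 342] [282.39473684 252.85087719] [[565.49305529 244.11803616 148.62280067]] [[568.061212   244.12005728 142.82280067]]
```

>>> servo_tool(increments=[{"linear": [0.08,-0.05,2],"rotation": [0,0,0],"jaw": 1},{"linear": [0.08,-0.05,4.5],"rotation": [0,0,0],"jaw": 1},{"linear": [0.08,-0.05,5.5],"rotation": [0,0,0],"jaw": 1},{"linear": [0.08,-0.05,6.2],"rotation": [0,0,0],"jaw": 1},{"linear": [0.08,-0.05,6.9],"rotation": [0,0,0],"jaw": 1},{"linear": [0.08,-0.05,7.5],"rotation": [0,0,0],"jaw": 1},{"linear": [0.08,-0.05,7.5],"rotation": [0,0,0],"jaw": 1}])

```text
time_s: 16.8
tool_pos: [567.2, 245.7, 73.7]
eef_rot: [0.706, 0.708, -0.0, -0.0]
force: [0.7, 0.0, -1.4]
grip_width: 58.3
```

Run:
```python
from h import *
o=readout.get_obs(); print(o["tool_pos"],o["force"],o["wrist_torque"],o["grip_width"])
```

```text
[567.21279882 245.69551701  73.7203051 ] [ 0.70240848  0.02243389 -1.36036509] [ 0.11551725 -0.15075797  0.0268103 ] 58.252708120483355
```

No contact force, so the ring is over the shaft. Going on down.

>>> servo_tool(increments=[{"linear": [0,0,1.2],"rotation": [0,0,0],"jaw": 1},{"linear": [0,0,2.6],"rotation": [0,0,0],"jaw": 1},{"linear": [0,0,3.7],"rotation": [0,0,0],"jaw": 1},{"linear": [0,0,4.3],"rotation": [0,0,0],"jaw": 1},{"linear": [0,0,4.5],"rotation": [0,0,0],"jaw": 1},{"linear": [0,0,4.5],"rotation": [0,0,0],"jaw": 1}])

```text
time_s: 17.55
tool_pos: [567.4, 245.7, 29.2]
eef_rot: [0.706, 0.708, 0.0, 0.0]
force: [-1.1, -0.2, 1.2]
grip_width: 58.0
```

Run:
```python
from h import *
o=readout.get_obs(); print(o["tool_pos"],o["force"],o["wrist_torque"],o["grip_width"])
```

```text
[567.44373287 245.74867064  29.22504187] [-1.08327393 -0.21383491  1.20461512] [-0.01130423  0.00729844  0.02452276] 58.02148569558666
```

>>> servo_tool(increments=[{"linear": [0,0,0],"rotation": [0,0,0],"jaw": -1},{"linear": [0,0,0],"rotation": [0,0,0],"jaw": -1},{"linear": [0,0,0],"rotation": [0,0,0],"jaw": -1},{"linear": [0,0,-4],"rotation": [0,0,0],"jaw": -1},{"linear": [0,0,-9],"rotation": [0,0,0],"jaw": -1},{"linear": [-5,-3,-10],"rotation": [0,0,0],"jaw": -1},{"linear": [-10.5,-7.5,-10],"rotation": [0,0,0],"jaw": -1},{"linear": [-15.5,-10.5,-9],"rotation": [0,0,0],"jaw": -1},{"linear": [-19.5,-12.9,-8],"rotation": [0,0,0],"jaw": -1},{"linear": [-19.5,-12.9,-7],"rotation": [0,0,0],"jaw": -1}])

```text
time_s: 18.8
tool_pos: [438.0, 48.4, 99.1]
eef_rot: [0.707, 0.707, 0.0, 0.001]
force: [1.1, 0.2, -0.4]
grip_width: 93.1
```

```bash
cat > look.py <<'E'
from h import *
import sys
a,c=shot("wrist",sys.argv[1]); o=readout.get_obs(); print(o["tool_pos"])
for col in("blue","orange","green"):
    for ar,k in blobs(a,col)[:2]: print(col,ar,k.mean(0).round(),np.round(circ(onz(c,k,13)),1),"z29",np.round(circ(onz(c,k,29)),1))
t,ct=shot("top","t_"+sys.argv[1])
for col in("blue","orange","green"):
    for ar,k in blobs(t,col)[:2]: print("top",col,ar,k.mean(0).round(),np.round(circ(onz(ct,k,13)),1),"z29",np.round(circ(onz(ct,k,29)),1))
E
python3 look.py w7.png; python3 -c "
from h import *
go(437.5,50.2,13.5,90)"
```

```text
[438.39224197  49.45697472  97.82200729]
orange 1945.0 [285. 212.] [436.8  50.7  43.3] z29 [432.2  50.6  40.4]
green 723.5 [184. 331.] [556.8 -47.   32.4] z29 [544.2 -40.7  30.2]
top blue 359.0 [205. 215.] [571.3 247.   56.5] z29 [568.8 244.2  55.7]
top blue 271.0 [236. 145.] [762.3 167.2  51.4] z29 [756.9 165.5  50.6]
top green 57.5 [318. 219.] [557.1 -49.   26.2] z29 [554.8 -47.3  25.8]
rot [-0.02 -0.01  0.13] rot [ 2.0000e-02 -3.0000e-02 -1.7987e+02] lin [-0.   -0.13  8.49] q6 -1.52 t 18.9
```

View pics/w7.png

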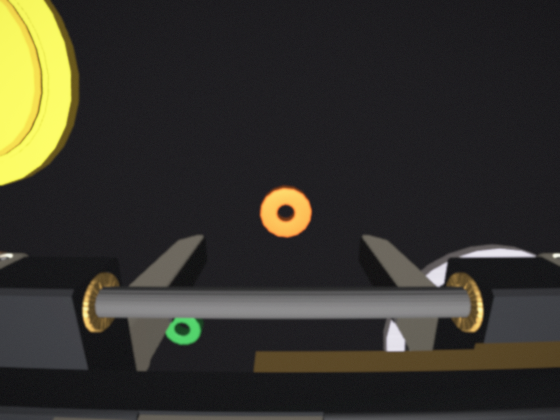

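Blue sits on the spindle, measured at (569,244). Orange is at pixel (285,212), giving (436.8,50.6). Gripping it.

>>> servo_tool(increments=[{"linear": [0.1,-0.15,5],"rotation": [0,0,0],"jaw": -1},{"linear": [0.1,-0.15,8],"rotation": [0,0,0],"jaw": -0.3},{"linear": [0.1,-0.15,8.45],"rotation": [0,0,0],"jaw": -0.3},{"linear": [0.1,-0.15,8.45],"rotation": [0,0,0],"jaw": -0.3},{"linear": [0.1,-0.15,8.45],"rotation": [0,0,0],"jaw": 1},{"linear": [0.1,-0.15,8.45],"rotation": [0,0,0],"jaw": 1},{"linear": [0.1,-0.15,8.45],"rotation": [0,0,0],"jaw": 1},{"linear": [0.1,-0.15,8.45],"rotation": [0,0,0],"jaw": 1}], newtons=20)

```text
time_s: 19.9
tool_pos: [438.0, 51.3, 15.3]
eef_rot: [0.706, 0.708, 0.001, 0.0]
force: [0.5, 0.8, 6.3]
grip_width: 43.5
```

Run:
```python
from h import *
o=readout.get_obs(); print(o["tool_pos"],o["force"],o["grip_width"])
go(567.2,245.3,150,90)
```

```text
[437.98078487  51.32628029  15.33733656] [0.52295117 0.80282765 6.27389526] 43.547950547846824
rot [ 0.07 -0.01  0.19] rot [ 2.0000e-02  1.2000e-01 -1.7981e+02] lin [ 19.36  13.   -13.45] q6 -1.52 t 19.9
```

>>> servo_tool(increments=[{"linear": [0,0,-3],"rotation": [0,0,0],"jaw": 1},{"linear": [1,1,-8],"rotation": [0,0,0],"jaw": 1},{"linear": [4,2.8,-12],"rotation": [0,0,0],"jaw": 1},{"linear": [8,5.5,-13.5],"rotation": [0,0,0],"jaw": 1},{"linear": [12.5,8.5,-13.5],"rotation": [0,0,0],"jaw": 1},{"linear": [16.5,11.2,-13.5],"rotation": [0,0,0],"jaw": 1},{"linear": [18.8,12.7,-13.5],"rotation": [0,0,0],"jaw": 1},{"linear": [19.4,13,-13.5],"rotation": [0,0,0],"jaw": 1},{"linear": [19.4,13,-13.5],"rotation": [0,0,0],"jaw": 1},{"linear": [19.4,13,-13.5],"rotation": [0,0,0],"jaw": 1}])

```text
time_s: 21.15
tool_pos: [566.5, 244.9, 149.7]
eef_rot: [0.706, 0.708, 0.0, 0.0]
force: [-1.3, 0.1, -1.0]
grip_width: 43.5
```

```bash
cat > held.py <<'E'
from h import *
import sys
f,col,dz=sys.argv[1],sys.argv[2],float(sys.argv[3])
a,c=shot("wrist",f); o=readout.get_obs(); p=o["tool_pos"]; print(p,o["grip_width"],o["force"])
k=blobs(a,col)
k=min(k,key=lambda t:np.hypot(*(t[1].mean(0)-[282,250])))[1]; print(k.mean(0))
P=onz(c,k[k[:,1]<k[:,1].mean()],p[2]-dz+13)
print("held",np.round(np.array(circ(P))-[p[0],p[1],0],1),circ(onz(c,k,p[2]-dz+13)))
g=cv2.GaussianBlur(cv2.cvtColor(a,cv2.COLOR_RGB2GRAY),(3,3),0); m=((g>100)*255).astype(np.uint8); m[240:]=0; m[:,400:]=0; m[:,:150]=0
k=max(cv2.findContours(m,cv2.RETR_EXTERNAL,cv2.CHAIN_APPROX_NONE)[0],key=cv2.contourArea).reshape(-1,2)
k=k[k[:,1]<195]; print("flange",np.round(circ(onz(c,k,10)),1))
E
python3 held.py w8.png orange 15.3; python3 -c "
from h import *
go(567.2,245.5,87,90)"
```

```text
[566.54033676 244.88700058 149.83549144] 43.31909905715876 [-0.1241231  -0.44546973 -0.55958679]
[282.135 251.275]
held [-1.5 -0.2 42.3] (np.float64(565.0679779413679), np.float64(244.70587200851782), np.float64(42.27859859839916))
flange [558.3 245.7 155.9]
rot [ 0.02 -0.    0.16] rot [ 1.0000e-02  4.0000e-02 -1.7984e+02] lin [0.06 0.06 6.28] q6 -1.21 t 21.2
```

>>> servo_tool(increments=[{"linear": [0.05,0.2,2],"rotation": [0,0,0],"jaw": 1},{"linear": [0.05,0.2,4.5],"rotation": [0,0,0],"jaw": 1},{"linear": [0.05,0.2,5.5],"rotation": [0,0,0],"jaw": 1},{"linear": [0.05,0.2,6.2],"rotation": [0,0,0],"jaw": 1},{"linear": [0.05,0.2,6.9],"rotation": [0,0,0],"jaw": 1},{"linear": [0.05,0.2,7.5],"rotation": [0,0,0],"jaw": 1},{"linear": [0.05,0.2,7.5],"rotation": [0,0,0],"jaw": 1}])

```text
time_s: 22.08
tool_pos: [568.7, 246.2, 74.2]
eef_rot: [0.706, 0.708, -0.0, -0.0]
force: [-0.2, 0.9, -1.2]
grip_width: 43.9
```

>>> servo_tool(increments=[{"linear": [0,0,1.2],"rotation": [0,0,0],"jaw": 1},{"linear": [0,0,2.2],"rotation": [0,0,0],"jaw": 1},{"linear": [0,0,2.8],"rotation": [0,0,0],"jaw": 1},{"linear": [0,0,3.1],"rotation": [0,0,0],"jaw": 1},{"linear": [0,0,3.2],"rotation": [0,0,0],"jaw": 1},{"linear": [0,0,3.2],"rotation": [0,0,0],"jaw": 1}])

```text
time_s: 22.82
tool_pos: [568.7, 246.2, 44.2]
eef_rot: [0.706, 0.708, -0.0, -0.0]
force: [-12.7, -4.6, 19.9]
grip_width: 43.0
```

>>> servo_tool(increments=[{"linear": [0,0,-0.15],"rotation": [0,0,0],"jaw": -0.5},{"linear": [0,0,-0.15],"rotation": [0,0,0],"jaw": -0.5},{"linear": [0,0,-0.15],"rotation": [0,0,0],"jaw": -0.5},{"linear": [0,0,-4],"rotation": [0,0,0],"jaw": -0.5},{"linear": [0,0,-8],"rotation": [0,0,0],"jaw": -0.5},{"linear": [-5,-0.2,-9],"rotation": [0,0,0],"jaw": -0.5},{"linear": [-11,-0.6,-9],"rotation": [0,0,0],"jaw": -0.5},{"linear": [-17,-0.9,-8],"rotation": [0,0,0],"jaw": -0.5},{"linear": [-23,-1.2,-7],"rotation": [0,0,0],"jaw": -0.5},{"linear": [-28.5,-1.4,-6],"rotation": [0,0,0],"jaw": -0.5}])

```text
time_s: 24.08
tool_pos: [555.4, -40.8, 102.3]
eef_rot: [0.706, 0.708, 0.0, 0.0]
force: [0.2, 0.6, 0.0]
grip_width: 69.7
```

>>> servo_tool(increments=[{"linear": [-1,0,0.6],"rotation": [0,0,0],"jaw": -0.5},{"linear": [-1,0,0.6],"rotation": [0,0,0],"jaw": -0.5},{"linear": [-1,0,0.6],"rotation": [0,0,0],"jaw": -0.5}])

```text
time_s: 24.45
tool_pos: [556.1, -47.7, 96.8]
eef_rot: [0.706, 0.709, 0.0, 0.0]
force: [-0.1, 0.6, 0.1]
grip_width: 69.5
```

```bash
python3 look.py w9.png; python3 -c "
from h import *
t=cv2.imread('pics/t_w9.png'); w=cv2.imread('pics/w9.png')
cv2.imwrite('pics/c9.png',np.hstack([cv2.resize(t[165:255,150:250],(400,360)),cv2.resize(w,(400,360))]))"
```

```text
[556.11591852 -47.62155923  96.82741757]
blue 389.5 [ 58. 197.] [ 609.6 -325.2  232.4] z29 [ 601.2 -306.7  216.9]
green 1377.5 [281. 212.] [553.8 -49.   36.1] z29 [549.2 -48.9  33.7]
top blue 269.0 [236. 145.] [762.3 167.3  51.3] z29 [756.8 165.7  50.5]
top blue 117.5 [519. 305.] [ 328.1 -573.1   32.8] z29 [ 329.4 -563.3   32.3]
top orange 146.5 [204. 214.] [572.9 249.8  36.2] z29 [570.4 246.9  35.6]
```

View pics/c9.png

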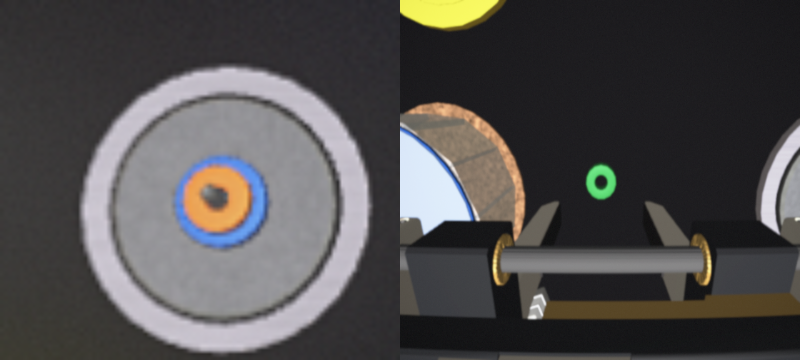

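Top crop shows blue and orange stacked concentrically. Green is at wrist pixel (281,212), giving (553.8,-49). Gripping it; the gripper body passes the parked bell by about 14 mm.

>>> servo_tool(increments=[{"linear": [-0.14,-0.22,3],"rotation": [0,0,0],"jaw": -0.2},{"linear": [-0.14,-0.22,6],"rotation": [0,0,0],"jaw": -0.2},{"linear": [-0.14,-0.22,8],"rotation": [0,0,0],"jaw": -0.2},{"linear": [-0.14,-0.22,8.35],"rotation": [0,0,0],"jaw": -0.2},{"linear": [-0.14,-0.22,8.35],"rotation": [0,0,0],"jaw": -0.2},{"linear": [-0.14,-0.22,8.35],"rotation": [0,0,0],"jaw": 1},{"linear": [-0.14,-0.22,8.35],"rotation": [0,0,0],"jaw": 1},{"linear": [-0.14,-0.22,8.35],"rotation": [0,0,0],"jaw": 1},{"linear": [-0.14,-0.22,8.35],"rotation": [0,0,0],"jaw": 1}], newtons=20)

```text
time_s: 25.68
tool_pos: [553.9, -50.3, 13.5]
eef_rot: [0.706, 0.708, 0.0, 0.0]
force: [-1.0, 0.2, 6.1]
grip_width: 34.7
```

Run:
```python
from h import *
o=readout.get_obs(); print(o["tool_pos"],o["force"],o["grip_width"])
go(568.2,245.5,150,90)
```

```text
[553.91086401 -50.28256121  13.54387738] [-1.03228756  0.19404507  6.0717508 ] 34.663453099952285
rot [0.04 0.   0.2 ] rot [-1.000e-02  6.000e-02 -1.798e+02] lin [ 29.57   1.54 -13.65] q6 -1.71 t 25.675
```

>>> servo_tool(increments=[{"linear": [0,0,-3],"rotation": [0,0,0],"jaw": 1},{"linear": [1,0,-8],"rotation": [0,0,0],"jaw": 1},{"linear": [5,0.3,-12],"rotation": [0,0,0],"jaw": 1},{"linear": [10,0.6,-13.6],"rotation": [0,0,0],"jaw": 1},{"linear": [15,0.9,-13.6],"rotation": [0,0,0],"jaw": 1},{"linear": [20,1.2,-13.6],"rotation": [0,0,0],"jaw": 1},{"linear": [25,1.4,-13.6],"rotation": [0,0,0],"jaw": 1},{"linear": [28.5,1.5,-13.6],"rotation": [0,0,0],"jaw": 1},{"linear": [29.6,1.5,-13.6],"rotation": [0,0,0],"jaw": 1},{"linear": [29.6,1.5,-13.6],"rotation": [0,0,0],"jaw": 1}])

```text
time_s: 26.92
tool_pos: [567.5, 245.8, 148.7]
eef_rot: [0.706, 0.709, -0.0, -0.0]
force: [0.4, -0.4, -0.7]
grip_width: 34.5
```

```bash
python3 held.py w10.png green 13.5;  python3 -c "
from h import *
go(567.4,245.5,74,90)"
```

```text
[567.58612303 245.1622612  148.82512295] 34.45263577824369 [ 0.20911777 -0.96335749 -0.8777051 ]
[282.19879518 253.6686747 ]
held [-0.8  0.5 35. ] (np.float64(566.6359364272936), np.float64(245.6491949165814), np.float64(34.68573334673758))
flange [558.6 245.7 156.2]
rot [-0.02  0.02  0.2 ] rot [-4.000e-02 -3.000e-02 -1.798e+02] lin [ 0.04 -0.02  7.48] q6 -1.21 t 26.975
```

>>> servo_tool(increments=[{"linear": [0,0.04,2],"rotation": [0,0,0],"jaw": 1},{"linear": [0,0.04,4.5],"rotation": [0,0,0],"jaw": 1},{"linear": [0,0.04,5.5],"rotation": [0,0,0],"jaw": 1},{"linear": [0,0.04,6.2],"rotation": [0,0,0],"jaw": 1},{"linear": [0,0.04,6.9],"rotation": [0,0,0],"jaw": 1},{"linear": [0,0.04,7.5],"rotation": [0,0,0],"jaw": 1},{"linear": [0,0.04,7.5],"rotation": [0,0,0],"jaw": 1}])

```text
time_s: 27.85
tool_pos: [567.9, 245.8, 73.7]
eef_rot: [0.706, 0.708, -0.0, -0.0]
force: [-0.1, -0.3, -0.4]
grip_width: 34.5
```

>>> servo_tool(increments=[{"linear": [0,0,0.8],"rotation": [0,0,0],"jaw": 1},{"linear": [0,0,1.4],"rotation": [0,0,0],"jaw": 1},{"linear": [0,0,1.7],"rotation": [0,0,0],"jaw": 1},{"linear": [0,0,1.85],"rotation": [0,0,0],"jaw": 1},{"linear": [0,0,1.85],"rotation": [0,0,0],"jaw": 1}])

```text
time_s: 28.48
tool_pos: [568.1, 245.9, 55.7]
eef_rot: [0.706, 0.708, 0.0, 0.0]
force: [0.3, 0.4, -1.1]
grip_width: 34.7
```

>>> servo_tool(increments=[{"linear": [0,0,0],"rotation": [0,0,0],"jaw": -0.2},{"linear": [0,0,0],"rotation": [0,0,0],"jaw": -0.2},{"linear": [0,0,0],"rotation": [0,0,0],"jaw": -0.2},{"linear": [0,0,-4],"rotation": [0,0,0],"jaw": -0.2},{"linear": [0,0,-9],"rotation": [0,0,0],"jaw": -0.2},{"linear": [0,0,-14],"rotation": [0,0,0],"jaw": 0},{"linear": [-5,0,-18],"rotation": [0,0,0],"jaw": 0},{"linear": [-11,0,-19],"rotation": [0,0,0],"jaw": 0},{"linear": [-17,0,-19],"rotation": [0,0,0],"jaw": 0},{"linear": [-22,0,-19],"rotation": [0,0,0],"jaw": 0}])

```text
time_s: 29.72
tool_pos: [568.5, 23.8, 245.9]
eef_rot: [0.706, 0.708, 0.0, 0.0]
force: [-0.3, 0.3, -0.2]
grip_width: 46.4
```

Run:
```python
from h import *
t,ct=shot("top","t11.png"); s,cs=shot("scene","s11.png")
for n,a,c in(("top",t,ct),("scene",s,cs)):
  for col,z in(("green",55),("orange",42),("blue",29)):
    for ar,k in blobs(a,col)[:3]:
        P=circ(onz(c,k,z)); 
        if abs(P[0]-568)<40 and abs(P[1]-245)<40: print(n,col,np.round(P,1))
  for ar,k in blobs(a,"belltop")[:1]: print(n,"bell",np.round(circ(onz(c,k,92)),1))
cv2.imwrite("pics/c11.png",np.hstack([cv2.resize(t[165:265,150:250],(330,330)),cv2.resize(s,(440,330))]))
cv2.imwrite("pics/c11.png",np.hstack([cv2.resize(t[175:245,165:235],(300,420)),cv2.resize(s[150:340,270:490],(480,420))]))
go(573.6,-240.9,250,83)
```

```text
top green [569.1 243.9  26.9]
top bell [ 574.  -240.5  169.4]
scene green [569.7 246.4  26.3]
scene orange [571.6 249.   30.4]
scene blue [569.8 246.8  52. ]
scene bell [ 577.7 -240.8  167.5]
rot [0.02 0.05 6.98] rot [-7.0000e-02  4.0000e-02 -1.7302e+02] lin [-26.3    0.51  -0.41] q6 -1.58 t 29.825
```

View pics/c11.png

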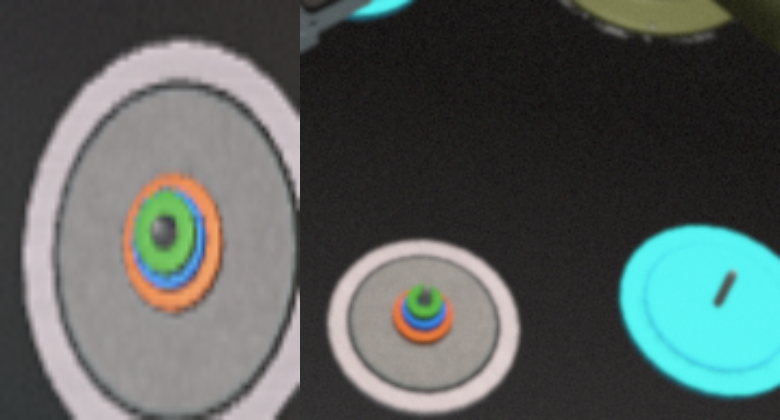

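In the top crop (red and blue swapped in the saved file) the stack reads blue, orange, green from bottom to top, concentric. Now a quick mask check for any small white or brass ring missed.

Run:
```python
from h import *
for n,f in(("top","t11.png"),("top","t3.png"),("scene","s3.png"),("scene","s11.png")):
    a=cv2.imread("pics/"+f)[:,:,::-1].copy(); c=cal(n)
    for col in("white","brass","yellow"):
        for ar,k in blobs(a,col,15):
            P=circ(onz(c,k,13))
            if ar<900 and 15<P[2]<75 and -100<P[0]<1000: print(f,col,ar,k.mean(0).round(),np.round(P))
```

```text
t11.png white 252.5 [370. 147.] [ 757. -190.   66.]
t11.png white 95.5 [402. 183.] [ 656. -279.   30.]
t11.png white 30.5 [320. 196.] [621. -55.  20.]
t11.png white 22.5 [236. 157.] [741. 166.  34.]
t11.png brass 32.5 [ 17. 225.] [547. 751.  20.]
t3.png white 358.0 [483. 216.] [ 562. -495.   62.]
t3.png white 39.5 [499. 198.] [ 612. -541.   27.]
t3.png white 35.0 [239. 156.] [749. 163.  48.]
t3.png brass 195.0 [281. 266.] [439.  50.  40.]
t3.png brass 33.5 [ 17. 225.] [547. 750.  20.]
s3.png white 124.5 [239. 305.] [732. 147.  44.]
s3.png white 61.5 [186. 147.] [ 601. -341.   29.]
s3.png white 16.0 [201.  62.] [ 376. -660.   21.]
s11.png white 126.5 [239. 305.] [732. 147.  43.]
s11.png white 61.5 [186. 147.] [ 601. -341.   29.]
s11.png white 18.0 [236.  94.] [ 369. -454.   20.]
s11.png yellow 52.5 [270. 129.] [ 371. -266.   30.]
```

>>> servo_tool(increments=[{"linear": [-5,0,-0.4],"rotation": [0,0,7],"jaw": 0},{"linear": [-10,0.2,-0.4],"rotation": [0,0,7],"jaw": 0},{"linear": [-15,0.3,-0.4],"rotation": [0,0,7],"jaw": 0},{"linear": [-20,0.4,-0.4],"rotation": [0,0,7],"jaw": 0},{"linear": [-24.5,0.5,-0.4],"rotation": [0,0,7],"jaw": 0},{"linear": [-26.3,0.5,-0.4],"rotation": [0,0,7],"jaw": 0},{"linear": [-26.3,0.5,-0.4],"rotation": [0,0,7],"jaw": 0},{"linear": [-26.3,0.5,-0.4],"rotation": [0,0,7],"jaw": 0}])

```text
time_s: 30.82
tool_pos: [574.9, -235.9, 249.6]
eef_rot: [0.748, 0.664, 0.0, -0.0]
force: [0.7, 0.6, 0.3]
grip_width: 46.5
```

Run:
```python
from h import *
a,c=shot("wrist","w12.png"); o=readout.get_obs(); print(o["tool_pos"])
for ar,k in blobs(a,"belltop")[:1]:
    k=k[k[:,1]<225]; P=onz(c,k,92); print("bell",np.round(circ(P),1))
go(573.6,-240.9,108.6,83)
```

```text
[ 574.89937002 -235.83261119  249.67111532]
bell [ 572.9 -241.   168.7]
rot [ 0.01 -0.01  0.27] rot [ 2.0000e-02  2.0000e-02 -1.7973e+02] lin [-0.52 -0.07 14.11] q6 -1.88 t 30.875
```

No further rings found; the remaining white blobs are the gauge, the jar and the leaf sheet. Gripping the bell post as before.

>>> servo_tool(increments=[{"linear": [-0.5,-0.1,6],"rotation": [0,0,0],"jaw": 0},{"linear": [-0.5,-0.1,11],"rotation": [0,0,0],"jaw": 0},{"linear": [-0.5,-0.1,13.5],"rotation": [0,0,0],"jaw": 0},{"linear": [-0.5,-0.1,14.1],"rotation": [0,0,0],"jaw": 0},{"linear": [-0.5,-0.1,14.1],"rotation": [0,0,0],"jaw": 0},{"linear": [-0.5,-0.1,14.1],"rotation": [0,0,0],"jaw": 1},{"linear": [-0.5,-0.1,14.1],"rotation": [0,0,0],"jaw": 1},{"linear": [-0.5,-0.1,14.1],"rotation": [0,0,0],"jaw": 1},{"linear": [-0.5,-0.1,14.1],"rotation": [0,0,0],"jaw": 1}], newtons=40)

```text
time_s: 32.0
tool_pos: [573.4, -241.9, 109.4]
eef_rot: [0.748, 0.664, 0.0, 0.0]
force: [0.0, 3.9, 6.5]
grip_width: 25.1
```

Run:
```python
from h import *
o=readout.get_obs(); print(o["tool_pos"],o["force"],o["grip_width"])
```

```text
[ 573.42774136 -241.86485849  109.38456306] [3.44866137e-03 3.87935377e+00 6.52485386e+00] 25.066797312008376
```

>>> servo_tool(increments=[{"linear": [0,0,-0.5],"rotation": [0,0,0],"jaw": 1},{"linear": [0,0,-1.5],"rotation": [0,0,0],"jaw": 1},{"linear": [0,0,-3.5],"rotation": [0,0,0],"jaw": 1},{"linear": [0,0,-6.5],"rotation": [0,0,0],"jaw": 1},{"linear": [0,0,-9.5],"rotation": [0,0,0],"jaw": 1},{"linear": [0,0,-11.5],"rotation": [0,0,0],"jaw": 1},{"linear": [0,0,-12.2],"rotation": [0,0,0],"jaw": 1},{"linear": [0,0,-12.2],"rotation": [0,0,0],"jaw": 1}])

```text
time_s: 33.0
tool_pos: [573.0, -242.0, 230.3]
eef_rot: [0.748, 0.664, -0.0, -0.0]
force: [0.1, -0.0, -7.4]
grip_width: 25.5
```

Run:
```python
from h import *
o=readout.get_obs(); print(o["tool_pos"],o["force"],o["grip_width"])
go(567.3,245,230,83)
```

```text
[ 573.0341715  -241.99221157  230.26754659] [ 0.10301588 -0.02204974 -7.42607395] 25.484641014601962
rot [-0.01 -0.    0.2 ] rot [ 1.000e-02 -2.000e-02 -1.798e+02] lin [ 4.829e+01 -6.340e+00  3.000e-02] q6 -1.89 t 33.0
```

>>> servo_tool(increments=[{"linear": [1.5,-0.2,0],"rotation": [0,0,0],"jaw": 1},{"linear": [4.5,-0.6,0],"rotation": [0,0,0],"jaw": 1},{"linear": [9,-1.2,0],"rotation": [0,0,0],"jaw": 1},{"linear": [14,-1.8,0],"rotation": [0,0,0],"jaw": 1},{"linear": [19,-2.5,0],"rotation": [0,0,0],"jaw": 1},{"linear": [24,-3.2,0],"rotation": [0,0,0],"jaw": 1},{"linear": [29,-3.8,0],"rotation": [0,0,0],"jaw": 1},{"linear": [34,-4.5,0],"rotation": [0,0,0],"jaw": 1},{"linear": [39,-5.1,0],"rotation": [0,0,0],"jaw": 1},{"linear": [43,-5.6,0],"rotation": [0,0,0],"jaw": 1}])

```text
time_s: 34.25
tool_pos: [567.4, 194.1, 229.5]
eef_rot: [0.747, 0.664, -0.001, -0.0]
force: [1.4, -0.3, -6.6]
grip_width: 25.6
```

>>> servo_tool(increments=[{"linear": [2.8,-0.4,0],"rotation": [0,0,0],"jaw": 1},{"linear": [4.6,-0.6,0],"rotation": [0,0,0],"jaw": 1},{"linear": [5.3,-0.7,0],"rotation": [0,0,0],"jaw": 1},{"linear": [5.3,-0.7,0],"rotation": [0,0,0],"jaw": 1},{"linear": [5.3,-0.7,0],"rotation": [0,0,0],"jaw": 1},{"linear": [5.3,-0.7,0],"rotation": [0,0,0],"jaw": 1}])

```text
time_s: 35.0
tool_pos: [567.9, 244.4, 230.6]
eef_rot: [0.748, 0.664, 0.0, 0.0]
force: [0.7, 0.1, -6.8]
grip_width: 25.4
```

Run:
```python
from h import *
a,c=shot("wrist","w13.png"); o=readout.get_obs(); p=o["tool_pos"]; print(p,o["force"],o["grip_width"])
for ar,k in blobs(a,"belltop")[:1]:
    k=k[k[:,1]<225]; P=onz(c,k,p[2]-109.4+92); print("bell",np.round(circ(P),1))
t,ct=shot("top","t13.png")
go(567.3,245,150,83)
```

```text
[567.87153518 244.45895208 230.60020912] [ 0.03098924  1.18582194 -6.62451971] 24.993755334122408
bell [568.4 244.5 169.7]
rot [ 0.01 -0.    0.16] rot [ 0.0000e+00  1.0000e-02 -1.7984e+02] lin [ 0.03 -0.06  8.06] q6 -1.09 t 35.1
```

>>> servo_tool(increments=[{"linear": [0.05,-0.05,1.5],"rotation": [0,0,0],"jaw": 1},{"linear": [0.05,-0.05,4],"rotation": [0,0,0],"jaw": 1},{"linear": [0.05,-0.05,7],"rotation": [0,0,0],"jaw": 1},{"linear": [0.05,-0.05,9],"rotation": [0,0,0],"jaw": 1},{"linear": [0.05,-0.05,10.2],"rotation": [0,0,0],"jaw": 1},{"linear": [0.05,-0.05,10.6],"rotation": [0,0,0],"jaw": 1},{"linear": [0.05,-0.05,10.9],"rotation": [0,0,0],"jaw": 1},{"linear": [0.05,-0.05,11.2],"rotation": [0,0,0],"jaw": 1},{"linear": [0.05,-0.05,11.4],"rotation": [0,0,0],"jaw": 1},{"linear": [0.05,-0.05,11.5],"rotation": [0,0,0],"jaw": 1}])

```text
time_s: 36.35
tool_pos: [567.4, 245.6, 115.6]
eef_rot: [0.748, 0.664, 0.0, 0.0]
force: [-0.6, 0.1, -6.4]
grip_width: 25.0
```

>>> servo_tool(increments=[{"linear": [0,0,0.1],"rotation": [0,0,0],"jaw": 1},{"linear": [0,0,0.1],"rotation": [0,0,0],"jaw": 1}])

```text
time_s: 36.6
tool_pos: [567.4, 245.5, 115.4]
eef_rot: [0.748, 0.664, 0.0, 0.0]
force: [-4.2, -3.6, 1.8]
grip_width: 25.2
```

Bell is seated (TCP at 115.4, as computed). Releasing and moving over to the tap.

>>> servo_tool(increments=[{"linear": [0,0,0],"rotation": [0,0,0],"jaw": 0},{"linear": [0,0,0],"rotation": [0,0,0],"jaw": 0},{"linear": [0,0,0],"rotation": [0,0,0],"jaw": 0},{"linear": [0,0,0],"rotation": [0,0,0],"jaw": 0},{"linear": [0,0,-4],"rotation": [0,0,0],"jaw": 0},{"linear": [0,0,-9],"rotation": [0,0,0],"jaw": 0},{"linear": [0,0,-13.5],"rotation": [0,0,10],"jaw": 0.4},{"linear": [0,0,-13.5],"rotation": [0,0,20],"jaw": 0.4},{"linear": [0,0,-13.5],"rotation": [0,0,30],"jaw": 0.4},{"linear": [0,0,-13.5],"rotation": [0,0,30],"jaw": 0.4}])

```text
time_s: 37.85
tool_pos: [567.3, 245.6, 249.5]
eef_rot: [0.894, 0.448, 0.0, -0.0]
force: [-0.3, 0.0, 0.1]
grip_width: 28.2
```

Run:
```python
from h import *
go(509.9,252.4,250,-7)
```

```text
rot [-0.   -0.   60.25] rot [   0.     -0.   -119.75] lin [-2.89 -5.01 -0.05] q6 -0.56 t 37.85
```

>>> servo_tool(increments=[{"linear": [-2.9,-5,0],"rotation": [0,0,10],"jaw": 0.4},{"linear": [-2.9,-5,0],"rotation": [0,0,20],"jaw": 0.4},{"linear": [-2.9,-5,0],"rotation": [0,0,30],"jaw": 0.4},{"linear": [-2.9,-5,0],"rotation": [0,0,40],"jaw": 0.4},{"linear": [-2.9,-5,0],"rotation": [0,0,50],"jaw": 0.4},{"linear": [-2.9,-5,0],"rotation": [0,0,60],"jaw": 0.4},{"linear": [-2.9,-5,0],"rotation": [0,0,60.2],"jaw": 0.4},{"linear": [-2.9,-5,0],"rotation": [0,0,60.2],"jaw": 0.4}])

```text
time_s: 38.85
tool_pos: [509.9, 252.3, 249.5]
eef_rot: [0.998, -0.058, -0.0, 0.0]
force: [-0.4, 0.7, -0.6]
grip_width: 27.8
```

Run:
```python
from h import *
a,c=shot("wrist","w14.png"); print(readout.get_obs()["tool_pos"])
for col,z in(("red",133),("belltop",98)):
    for ar,k in blobs(a,col)[:1]:
        P=onz(c,k,z); print(col,ar,k.mean(0).round(),np.round(circ(P),1),(cv2.minAreaRect(P[:,:2].astype(np.float32))))
go(509.9,252.4,118,-7)
```

```text
[509.88229827 252.33165511 249.48611691]
red 250.5 [282. 203.] [509.8 254.   23.5] ((510.0673522949219, 254.4009246826172), (36.354312896728516, 7.624600410461426), 83.13504791259766)
belltop 18180.5 [334. 192.] [567.9 251.2 163.4] ((567.54150390625, 251.80819702148438), (161.08187866210938, 169.72801208496094), 88.47623443603516)
rot [-0.    0.    0.27] rot [-1.0000e-02 -0.0000e+00 -1.7973e+02] lin [ 0.000e+00 -1.000e-02  1.315e+01] q6 0.53 t 38.9
```

View pics/w14.png

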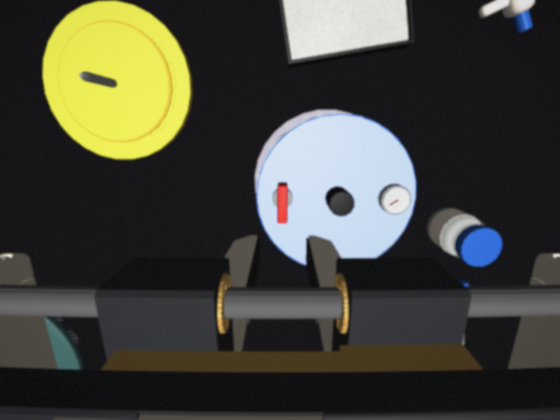

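Tap bar is crosswise at (282,203), giving (510,253). Gripping it.

>>> servo_tool(increments=[{"linear": [0,-0.05,5],"rotation": [0,0,0],"jaw": 0.4},{"linear": [0,-0.05,9.5],"rotation": [0,0,0],"jaw": 0.4},{"linear": [0,-0.05,12.3],"rotation": [0,0,0],"jaw": 0.4},{"linear": [0,-0.05,12.8],"rotation": [0,0,0],"jaw": 0.4},{"linear": [0,-0.05,12.8],"rotation": [0,0,0],"jaw": 0.4},{"linear": [0,-0.05,12.8],"rotation": [0,0,0],"jaw": 1},{"linear": [0,-0.05,12.8],"rotation": [0,0,0],"jaw": 1},{"linear": [0,-0.05,12.8],"rotation": [0,0,0],"jaw": 1}], newtons=12)

```text
time_s: 39.9
tool_pos: [510.2, 253.0, 122.5]
eef_rot: [0.998, -0.061, 0.0, -0.0]
force: [-2.8, -0.3, 6.0]
grip_width: 9.8
```

>>> servo_tool(increments=[{"linear": [0,0,0],"rotation": [0,0,10],"jaw": 1},{"linear": [0,0,0],"rotation": [0,0,20],"jaw": 1},{"linear": [0,0,0],"rotation": [0,0,30],"jaw": 1},{"linear": [0,0,0],"rotation": [0,0,40],"jaw": 1},{"linear": [0,0,0],"rotation": [0,0,50],"jaw": 1},{"linear": [0,0,0],"rotation": [0,0,60],"jaw": 1},{"linear": [0,0,0],"rotation": [0,0,70],"jaw": 1},{"linear": [0,0,0],"rotation": [0,0,80],"jaw": 1},{"linear": [0,0,0],"rotation": [0,0,90],"jaw": 1},{"linear": [0,0,0],"rotation": [0,0,93],"jaw": 1}])

```text
time_s: 41.15
tool_pos: [510.5, 252.6, 122.5]
eef_rot: [-0.641, 0.767, -0.001, 0.001]
force: [1.5, -3.9, 4.4]
grip_width: 10.1
```

Run:
```python
from h import *
o=readout.get_obs(); print(o["tool_pos"],o["force"],o["wrist_torque"],o["grip_width"])
go(510,252.5,118,-97)
```

```text
[510.54307568 252.59175339 122.46939325] [ 1.47564969 -3.93449109  4.41696106] [-0.63549289 -0.35026672  0.23870226] 10.055970858351637
rot [-0.1 -0.  -3.2] rot [-0.000e+00  1.600e-01  1.768e+02] lin [0.02 0.05 0.45] q6 2.16 t 41.15
```

>>> servo_tool(increments=[{"linear": [0,0,0],"rotation": [0,0,0],"jaw": 0.4},{"linear": [0,0,0],"rotation": [0,0,0],"jaw": 0.4},{"linear": [0,0,0],"rotation": [0,0,0],"jaw": 0.4},{"linear": [0,0,-4],"rotation": [0,0,0],"jaw": 0.4},{"linear": [0,0,-9],"rotation": [0,0,0],"jaw": 0.4},{"linear": [0,0,-13.5],"rotation": [0,0,0],"jaw": 0.4},{"linear": [0,0,-13.5],"rotation": [0,0,0],"jaw": 0.4},{"linear": [0,0,-13.5],"rotation": [0,0,0],"jaw": 0.4}])

```text
time_s: 42.15
tool_pos: [509.8, 252.8, 255.7]
eef_rot: [-0.643, 0.766, 0.0, -0.0]
force: [0.5, -0.6, 0.2]
grip_width: 27.9
```

Run:
```python
from h import *
a,c=shot("wrist","w15.png"); s,cs=shot("scene","s15.png"); o=readout.get_obs(); print(o["tool_pos"],o["force"])
for n,a_,c_ in(("w",a,c),("s",s,cs)):
  for col,z in(("red",133),("belltop",98)):
    for ar,k in blobs(a_,col)[:1]:
        P=onz(c_,k,z); print(n,col,ar,k.mean(0).round(),np.round(circ(P),1),(cv2.minAreaRect(P[:,:2].astype(np.float32))))
cv2.imwrite("pics/c15.png",np.hstack([cv2.resize(a,(400,420)),cv2.resize(s[150:360,100:400],(400,420))])[:,:,::-1])
```

```text
[509.64326504 252.72316036 255.01722291] [-0.05109624  0.00271858 -0.32431866]
w red 254.5 [282. 203.] [510.3 253.1  25.7] ((510.6287536621094, 252.4027099609375), (7.757293224334717, 39.36823654174805), 82.29039001464844)
w belltop 20633.5 [280. 143.] [571.3 244.7 163.6] ((568.3599243164062, 244.97036743164062), (169.3487548828125, 168.77243041992188), 80.01617431640625)
s red 68.5 [354. 255.] [510.3 253.4  28.2] ((510.68780517578125, 255.41212463378906), (41.96075439453125, 12.6226806640625), 3.852119207382202)
s belltop 4656.5 [330. 275.] [572.3 245.8 167.7] ((568.505859375, 245.11264038085938), (174.18084716796875, 172.1181182861328), 51.503448486328125)
```

View pics/c15.png

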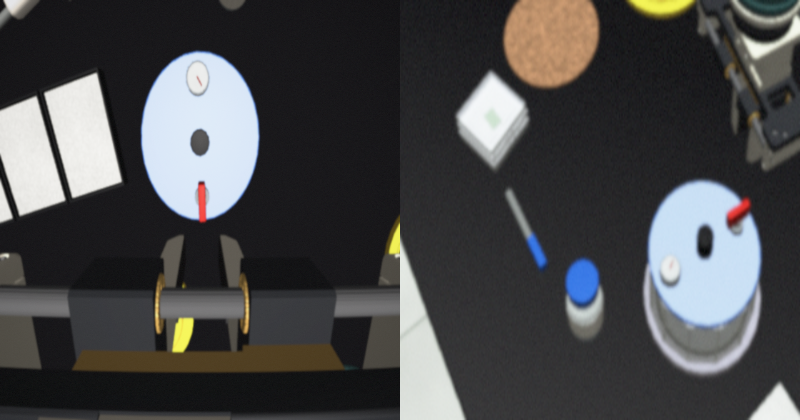

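Bell is seated, the tap bar points at the post (shut), and the jar, dishes and marker are where they started. Handing in.

```bash
python3 -c "
from plant import manip; print(manip.close_job())"
```

```text
the job is handed in; nothing more can be done
None
```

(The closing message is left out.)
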